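# Move the measured can capacitors to the re-forming rack, keeping their order

## Task

The four can capacitors in the test rack have just been measured, and the readings are listed by place in the row. Move them all to the empty re-forming rack in the same order, counting in each rack from the end that carries the red and black binding posts: the can nearest the posts of the test rack goes into the nest nearest the posts of the re-forming rack, and so on to the far end; keep the cans upright and set each one gently down, standing flat on the floor of its own nest.

Things in the scene. Friction and masses are not known exactly. Their poses are not given: they have to be found in the camera images.
- can_a_mid (a point): Can capacitor, short and the widest: upright grey cylinder with an aluminium rim, 51 mm diameter, 64 mm high, plus two screw terminals that stand 5 mm above its top; about 170 g, rigid. This point is the can's centre, 32 mm above its underside; z is its axis, up. Loose; it starts standing in nest_a of the test rack.
- can_b_mid (a point): Can capacitor, the tallest: upright grey cylinder with an aluminium rim, 40 mm diameter, 100 mm high, plus two screw terminals that stand 5 mm above its top; about 160 g, rigid. This point is the can's centre, 50 mm above its underside; z is its axis, up. Loose; it starts standing in nest_b of the test rack.
- can_c_mid (a point): Can capacitor, medium width, second tallest: upright grey cylinder with an aluminium rim, 46 mm diameter, 82 mm high, plus two screw terminals that stand 5 mm above its top; about 180 g, rigid. This point is the can's centre, 41 mm above its underside; z is its axis, up. Loose; it starts standing in nest_c of the test rack.
- can_d_mid (a point): Can capacitor, the smallest: shortest and slimmest: upright grey cylinder with an aluminium rim, 36 mm diameter, 56 mm high, plus two screw terminals that stand 5 mm above its top; about 80 g, rigid. This point is the can's centre, 28 mm above its underside; z is its axis, up. Loose; it starts standing in nest_d of the test rack.
- nest_a: The round black collar nest, 68 mm inside, 73 mm outside diameter, 12 mm high above the plate, fixed on the test rack, in which can_a starts; it never moves, so it keeps showing can_a's place in the row. The four nests look alike, in any order along the rack. Origin: its centre, on the plate (16 mm above the bench); axes as the test rack's.
- nest_b: The round black collar nest, 68 mm inside, 73 mm outside diameter, 12 mm high above the plate, fixed on the test rack, in which can_b starts; it never moves, so it keeps showing can_b's place in the row. The four nests look alike, in any order along the rack. Origin: its centre, on the plate (16 mm above the bench); axes as the test rack's.
- nest_c: The round black collar nest, 68 mm inside, 73 mm outside diameter, 12 mm high above the plate, fixed on the test rack, in which can_c starts; it never moves, so it keeps showing can_c's place in the row. The four nests look alike, in any order along the rack. Origin: its centre, on the plate (16 mm above the bench); axes as the test rack's.
- nest_d: The round black collar nest, 68 mm inside, 73 mm outside diameter, 12 mm high above the plate, fixed on the test rack, in which can_d starts; it never moves, so it keeps showing can_d's place in the row. The four nests look alike, in any order along the rack. Origin: its centre, on the plate (16 mm above the bench); axes as the test rack's.
- test_rack: Test rack, fixed: dark steel plate with four nests, one can in each. x runs along the row from the binding-post end. Posts (red and black, side by side, 49 mm high) at x = -172 mm; four places, first to fourth, at x = -117, -39, 39, 117 mm, y = 0. Origin on the bench under the middle; plate x -188..158, y +-45 mm, its top (the nests' floor) 16 mm above the bench. Left or right of the centre, turned any way.
- reform_rack: Re-forming rack, fixed, empty: plywood plate, four nests like the test rack's, brass finned resistors on its +y edge (to y = 53 mm, 15 mm high). x runs along the row from the binding-post end. Posts (red and black, side by side, 49 mm high) at x = -172 mm; four places, first to fourth, at x = -117, -39, 39, 117 mm, y = 0. Origin on the bench under the middle; plate x -188..158, y +-45 mm, its top (the nests' floor) 16 mm above the bench. 
Mind the look-alikes: they are no part of the job. Leave any blue or pink look-alike of the part that bears can_d_mid alone.

How it is judged:
By the outcome, as a careful person would: the job done as asked, in the order asked, and still so for the second after the job is handed in, with the robot touching nothing.
It also fails if it takes over 115 s, if anything falls off the work surface, if the arm or the gripper's body presses on something with over 40 N, if the wrist force passes 120 N, or if a joint passes its speed limit or range.

## Robot

A 7-joint arm with a two-finger parallel gripper is mounted at the origin on the work surface. World frame = base frame: x ahead of the robot, y to its left, z up, the work surface at z = 0. Lengths are in mm, angles in rad, forces in N, time in s.
With the tool pointing down it reaches from about 400 to 875 mm from the base axis. Payload 4.4 kg.
Tool frame: the origin (TCP) lies midway between the tips of the shut fingers; the grasp point (between the pads) lies behind it (ctrl.grip_point_offset is the x of the grasp point in the tool frame, in mm); x points along the fingers, z is the direction in which the jaws open and shut, and the axes are right-handed (so a half turn about x gives the same grasp; the last joint's range is limited). The gripper opens to 85 mm and grips with 20 to 120 N. Pads are 22 mm wide; open, the fingers measure 114 mm over their backs; the gripper's body (76 mm by 85 mm) begins 54 mm behind the grasp point. The pads swing forward as they close: fully open they stand 13 mm farther back than shut.
Start: joints at [-1.255, 0.628, 0.038, 1.517, -0.027, 0.996, -0.02], TCP at [242.162, 603.221, 231.313] pointing down, gripper open.
Joint ranges: [-3.06, 3.06], [-0.37, 2.12], [-1.25, 1.32], [0.18, 2.47], [-1.1, 4.24], [0.23, 1.98], [-2.94, 2.94]. Speed limits (rad/s): [2.57, 2.57, 3.14, 3.14, 3.14, 3.14, 3.14].

## Interface

Orientations are given as [roll, pitch, yaw] about the fixed x, y, z axes, in that order (R = Rz(yaw) Ry(pitch) Rx(roll)).
In Python, from cell import status, eyes, ctrl gives the robot as it stands. The module is installed in compiled form; this text tells all that it offers.
- The arm moves only by the tool apply_moves, never from a script. Its argument "targets" is a list of rows, each a list of 3 entries, a list of its own where there are three numbers: the shift along the tool's x, y, z in mm, then the turn about the tool's x in degrees, then the finger opening in mm, from 0 to 85.4. In form: [[[dx, dy, dz], roll, claw], ...]. A call has 1 to 10 rows; each row shifts and turns the pose as measured when the row begins, along the tool's axes as they then stand; what a row does not reach is not made up. A row lasts 1/8 s, in which the tool goes at most 62.5 mm and 10.7 degrees, less where a joint would pass 70% of its speed; a pose out of reach is approached as far as the arm can. A call is refused whole if a number of a shift passes 62.5 or a number of a turn 10.7, either way. A call with a gripper value outside its range is refused whole. The fingers move at their own pace and stop on an object; the grip force is fixed at half the most. Time passes only in rows, so rows that do not move let the fingers close. It gives the time, the measured TCP pose, the force and the opening at its end, in the units of the state.
- status.read_state(): the state, without advancing time (a new reading comes with each control period).
- eyes.get_image(name): name is "scene" or "top" or "wrist"; returns (picture, depth): 400x640x3 uint8, blue, green, red; 400x640 float32, mm along the optical axis (not along the pixel's ray), 0 where there is no reading.
- eyes.camera_params(name): a dict with "fx", "fy", "cx", "cy" (pixels), "R" (3x3) and "t" (3): a world point X has camera coordinates R X + t. Camera axes: x right, y down, z forward; pixel columns grow to the right and rows downward; lengths in mm; the calibration is good to about 2 mm. A picture is of the moment at which its call begins: read the wrist's pose just before it. camera_params takes no time and is no camera call; for the wrist camera it gives the pose at the moment of the call.
- ctrl.finish_job(): hands the job in, once; it reports no verdict.
The state is a dict: "clock": time; "qpos": joint angles; "qd": joint speeds; "tau": joint torques, N m; "eef_pos": TCP position; "tool_rot": TCP orientation; "force": force on the tool from outside, world axes, zero at the start; "torque": the same for the moment, N m; "width": finger opening in mm.
Only numpy, scipy, OpenCV 4.12 (cv2) and the standard library are available. Lean on these libraries where they do the work, as an engineer would, in place of code of your own. Each camera call takes 0.05 s, during which the arm holds its last target.

## Working session

There is one attempt and no reset: what is moved stays moved. The work goes in short steps, Python scripts to look and compute and a tool call to move; the robot and the scene stay as the last step left them, time stands still between calls to the robot, and variables do not carry over. Pictures are saved under pics/ and viewed, and the job is handed in when it is done.

Besides the shell and the picture viewer there is one more tool, called after ">>>" by a JSON object that holds its "name" and its "arguments". apply_moves: Moves the arm, as the interface text tells. Its arguments: {"type":"object","properties":{"targets":{"type":"array"}},"required":["targets"]}

```bash
mkdir -p pics
python3 - <<'E'
from cell import status, eyes, ctrl
import cv2,numpy as np
s=status.read_state();print({k:np.round(v,3).tolist() for k,v in s.items()},ctrl.grip_point_offset)
for n in("scene","top"):
    im,d=eyes.get_image(n);cv2.imwrite(f"pics/{n}0.png",im);np.save(f"{n}0.npy",d)
    p=eyes.camera_params(n);R=np.array(p["R"]);print(n,p["fx"],p["cx"],p["cy"],(-R.T@p["t"]).round(1),R.round(3).tolist())
E
```

```text
{'clock': 0.0, 'qpos': [-1.255, 0.629, 0.038, 1.518, -0.027, 0.996, -0.02], 'qd': [0.002, -0.0, -0.0, -0.001, 0.0, 0.002, 0.001], 'tau': [-0.0, -56.341, 1.226, -19.344, 0.011, 0.011, 0.0], 'eef_pos': [241.922, 602.64, 230.384], 'tool_rot': [-3.136, 1.569, -1.947], 'force': [0.124, -0.165, -1.132], 'torque': [-0.031, 0.029, -0.018], 'width': 85.307} -18.700000000000003
scene 374.3711154467328 322.30934977614936 196.29545546540547 [840.  423.1 725. ] [[-0.803, 0.596, 0.002], [0.452, 0.61, -0.651], [-0.39, -0.522, -0.759]]
top 412.98185199430736 318.26019374285306 202.297308090951 [ 401.8   -2.6 1106.1] [[-0.021, -1.0, 0.011], [-0.991, 0.019, -0.131], [0.131, -0.013, -0.991]]
```

View pics/top0.png

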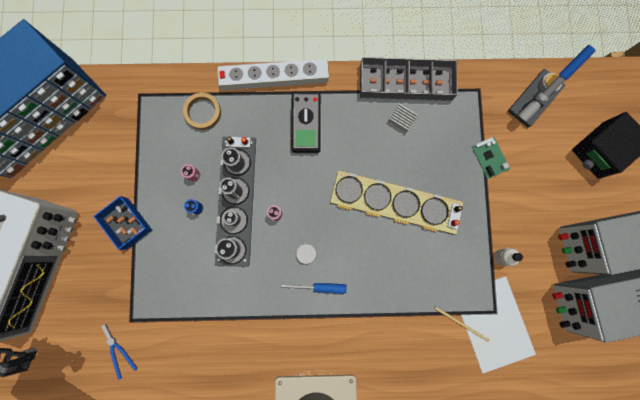

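View pics/scene0.png

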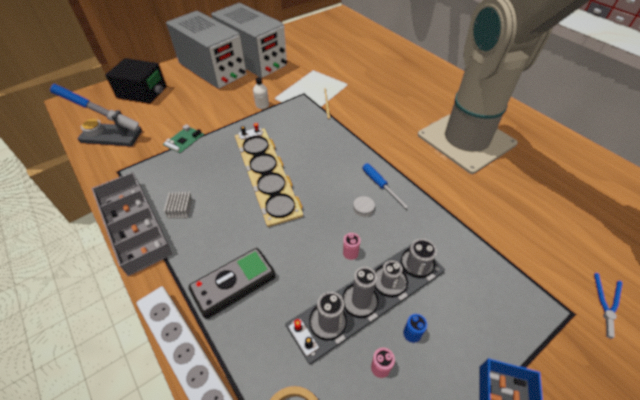

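Top view: the test rack is at px (235,200) with its posts at (239,141), and the reform rack is at (397,203) with its posts at (457,215). The pink and blue look-alikes stand loose at (190,172), (193,207) and (274,212). I'll enlarge both racks next.

```bash
cat > h.py <<'E'
from cell import status, eyes, ctrl
import cv2,numpy as np
def ray(p,u,v,z):
    R=np.array(p["R"]);t=np.array(p["t"]);c=-R.T@t
    d=R.T@np.array([(u-p["cx"])/p["fx"],(v-p["cy"])/p["fy"],1.]);return c+d*(z-c[2])/d[2]
def cloud(p,D):
    R=np.array(p["R"]);t=np.array(p["t"]);v,u=np.mgrid[:400,:640]
    P=np.stack([(u-p["cx"])/p["fx"]*D,(v-p["cy"])/p["fy"]*D,D],-1);return (P-t)@R
def proj(p,X):
    c=np.array(p["R"])@X+p["t"];return p["fx"]*c[0]/c[2]+p["cx"],p["fy"]*c[1]/c[2]+p["cy"]
E
python3 - <<'E'
from h import *
im=cv2.imread("pics/top0.png");D=np.load("top0.npy");p=eyes.camera_params("top")
C=cloud(p,D);z=C[...,2]
print("bench z",np.median(z[280:310,150:270]))
a=cv2.resize(im[125:275,175:305],None,fx=4,fy=4,interpolation=2);cv2.imwrite("pics/cropA.png",a[:600])
b=cv2.resize(im[160:245,320:475],None,fx=5,fy=5,interpolation=2);cv2.imwrite("pics/cropB.png",b)
# red posts
hsv=cv2.cvtColor(im,cv2.COLOR_BGR2HSV)
m=((hsv[...,0]<8)|(hsv[...,0]>172))&(hsv[...,1]>140)&(hsv[...,2]>90)
n,l,st,ce=cv2.connectedComponentsWithStats(m.astype(np.uint8))
for i in range(1,n):
    if st[i,4]>3 and 120<ce[i][0]<500: print("red",ce[i].round(1),st[i,4],np.median(C[l==i],0).round(0), ray(p,*ce[i],47).round(1))
# can tops
for nme,(x0,x1,y0,y1) in dict(test=(205,265,130,275)).items():
    mz=np.zeros_like(z,np.uint8);mz[y0:y1,x0:x1]=(z[y0:y1,x0:x1]>60)
    n,l,st,ce=cv2.connectedComponentsWithStats(mz)
    for i in range(1,n):
        if st[i,4]>20:
            q=C[l==i];h=np.percentile(q[:,2],[50,95]);q=q[q[:,2]>h[0]-8];print("can",ce[i].round(1),st[i,4],h.round(0),((q.max(0)+q.min(0))/2).round(1),(q.max(0)-q.min(0)).round(0))
E
```

```text
bench z 0.5246074581574499
red [221.5  74. ] 28 [896. 236.  46.] [895.1 236.3  47. ]
red [314.6  98.9] 11 [826. -14.  35.] [821.  -12.9  47. ]
red [243.9 140.7] 10 [708. 174.  48.] [709.3 175.6  47. ]
red [455.5 222.1] 15 [ 484. -369.   49.] [ 483.4 -369.8   47. ]
can [231.7 157.8] 327 [ 97. 103.] [539.3 109.7 597.7] [ 275.  225. 1017.]
can [229.5 187.2] 289 [115. 121.] [499.5 109.8 606.8] [195. 225. 999.]
can [230.2 217.5] 169 [72. 77.] [504.5 205.8  73.7] [33. 35. 15.]
can [226.5 248.5] 361 [80. 84.] [426.2 117.9 589.5] [  49.  241. 1033.]
```

View pics/cropA.png

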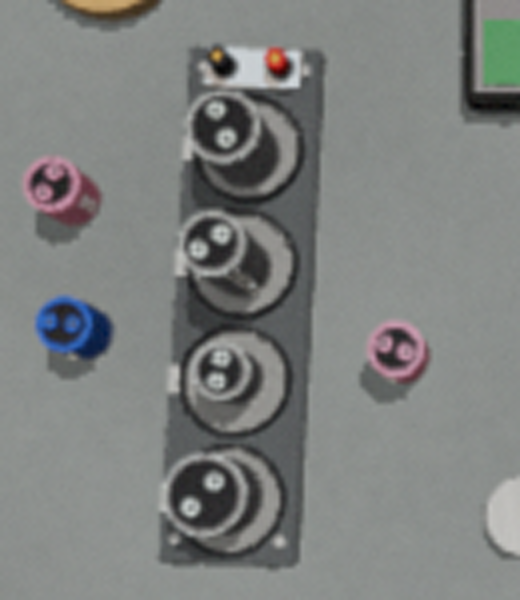

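View pics/cropB.png

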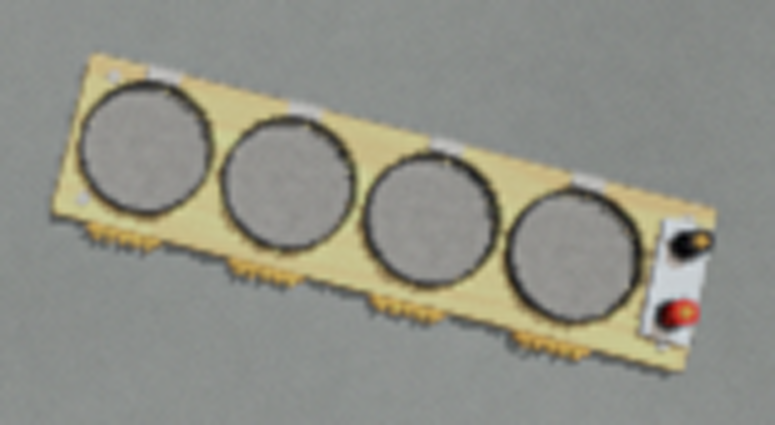

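Crops confirm the order. The grey cans from the test-rack posts at the top read 98, 116, 72 and 80 mm high at the top, so they are C, B, D, A. The third can (px 230,217) is the grey can D; the pink and blue look-alikes stand off the rack. On the reform rack the first nest is the rightmost one, next to the posts. Next I'll measure nests and cans.

```bash
cat > meas.py <<'E'
from h import *
im=cv2.imread("pics/top0.png");D=np.load("top0.npy");p=eyes.camera_params("top")
C=cloud(p,D)
# reform: yellow plate region, holes = nests
hsv=cv2.cvtColor(im,cv2.COLOR_BGR2HSV)
y=((hsv[...,0]>15)&(hsv[...,0]<35)&(hsv[...,1]>60)).astype(np.uint8);y[:,:325]=0;y[:,470:]=0;y[:165]=0;y[240:]=0
cs,hi=cv2.findContours(y,cv2.RETR_CCOMP,cv2.CHAIN_APPROX_NONE)
N=[]
for c,h in zip(cs,hi[0]):
    if h[3]>=0 and cv2.contourArea(c)>200:
        e=cv2.fitEllipse(c);N.append(ray(p,*e[0],26));print("nest",np.round(e[0],1),np.round(e[1],1),N[-1].round(1), "dia",np.round(np.array(e[1])*1080/p["fx"],1))
N=np.array(sorted(N,key=lambda q:q[1]))
print("spacing",np.linalg.norm(np.diff(N,axis=0),axis=1).round(1))
def rackfit(N,zc=0):
    s=np.array([-117,-39,39,117.]);d=(s[:,None]*N[:,:2]).sum(0)/ (s@s);print("scale",np.linalg.norm(d));d/=np.linalg.norm(d)
    o=N[:,:2].mean(0);print("origin",o.round(1),"yaw",np.arctan2(d[1],d[0]).round(4),"places",[(o+k*d).round(1).tolist() for k in s],"post x:",(o-172*d).round(1));return o,d
if len(N)==4: rackfit(N)
# cans
z=C[...,2];T=[]
for nm,h,u,v,dia in (("c",98,231.7,157),("b",116,229,187),("d",72,230,217),("a",80,227,248)) and [("c",98,231,157,46),("b",116,229,187,40),("d",72,230,217,36),("a",80,227,248,51)]:
    g=np.zeros_like(z,np.uint8);v0,u0=v-15,u-18
    g[v0:v+16,u0:u+19]=(abs(z[v0:v+16,u0:u+19]-h-1)<9)
    n,l,st,ce=cv2.connectedComponentsWithStats(g);i=1+st[1:,4].argmax()
    c=max(cv2.findContours((l==i).astype(np.uint8),0,1)[0],key=cv2.contourArea)
    (cx,cy),r=cv2.minEnclosingCircle(c);e=cv2.fitEllipse(c)
    X=ray(p,cx,cy,h);T.append(ray(p,*e[0],h));print(nm,X.round(1),T[-1].round(1),"dia",round((2*r+1)*(1100-h)/p["fx"],1),np.round((np.array(e[1])+1)*(1100-h)/p["fx"],1),"exp",dia)
rackfit(np.array(T))
E
python3 meas.py
```

```text
Traceback (most recent call last):
  File "meas.py", line 13, in <module>
    print("spacing",np.linalg.norm(np.diff(N,axis=0),axis=1).round(1))
                    ~~~~~~~~~~~~~~^^^^^^^^^^^^^^^^^^^^^^^^^^
numpy.exceptions.AxisError: axis 1 is out of bounds for array of dimension 1
```

```bash
python3 - <<'E'
s=open('meas.py').read()
a=s.index("y=((hsv");b=s.index("N=np.array(sorted")
s=s[:a]+'''N=[]
f=((hsv[...,1]<50)&(hsv[...,2]>105)).astype(np.uint8)
n,l,st,ce=cv2.connectedComponentsWithStats(f,connectivity=4)
for i in range(1,n):
    if 300<st[i,4]<700 and 325<ce[i][0]<470 and 165<ce[i][1]<240:
        c=cv2.findContours((l==i).astype(np.uint8),0,1)[0][0]
        e=cv2.fitEllipse(c);N.append(ray(p,*e[0],22));print("nest",np.round(e[0],1),N[-1].round(1),"dia",np.round((np.array(e[1])+1)*1080/p["fx"],1))
'''+s[b:]
open('meas.py','w').write(s)
E
python3 meas.py
```

```text
nest [348.5 189.5] [578.  -98.3  22. ] dia [62.3 65.9]
nest [377.2 196.5] [ 557.5 -173.9   22. ] dia [62.7 66.5]
nest [405.5 203.7] [ 536.8 -248.5   22. ] dia [61.  65.8]
nest [434.  210.9] [ 516.1 -323.3   22. ] dia [60.3 66.7]
spacing [77.6 77.4 78.4]
scale 0.9967989297080821
origin [ 547.1 -211. ] yaw 1.3022 places [[516.1, -323.8], [536.8, -248.6], [557.5, -173.4], [578.2, -98.2]] post x: [ 501.5 -376.8]
c [654.1 200.3  98. ] [654.7 200.3  98. ] dia 47.8 [44.6 45. ] exp 46
b [577.6 202.7 116. ] [577.8 202.8 116. ] dia 41.9 [39.2 40.3] exp 40
d [504.4 205.7  72. ] [504.6 205.8  72. ] dia 38.1 [35.7 36.9] exp 36
a [427. 213.  80.] [427.3 213.4  80. ] dia 54.2 [50.5 52.9] exp 51
scale 0.969963700536432
origin [541.1 205.6] yaw 3.0856 places [[657.9, 199.0], [580.1, 203.4], [502.2, 207.8], [424.3, 212.1]] post x: [712.9 196. ]
```

```bash
cat >> h.py <<'E'
from scipy.spatial.transform import Rotation as Ro
# can grip targets: TCP x,y ; place xy
CAN={'c':(654.4,200.3),'b':(577.7,202.8),'d':(504.5,205.8),'a':(427.2,213.2)}
NEST={'c':(516.1,-323.8),'b':(536.8,-248.6),'d':(557.5,-173.4),'a':(578.2,-98.2)}
JT,JR=1.515,-0.269
def go(x,y,z,j):
    s=status.read_state();R=Ro.from_euler('xyz',s['tool_rot']).as_matrix();e=np.array(s['eef_pos'])
    d=R.T@(np.array([x,y,z])-e);jz=np.arctan2(R[1,2],R[0,2])
    dj=(j-jz+np.pi/2)%np.pi-np.pi/2   # world turn about z up
    roll=-np.degrees(dj) if R[2,0]<0 else np.degrees(dj)
    print("t",round(s['clock'],2),"pos",e.round(1),"jaw",round(jz,3),"w",round(s['width'],1),"F",np.round(s['force'],1),"q7",round(s['qpos'][6],2),"toolz",R[:,2].round(3),"tooly",R[:,1].round(3),"tilt",R[:,0].round(3))
    print("  need d",d.round(1),"roll first",round(roll,1))
E
python3 -c "
from h import *
go(*CAN['c'],180,JT)"
```

```text
t 0.1 pos [242.  602.7 230.5] jaw 1.189 w 85.5 F [-0.9 -0.4 -0.6] q7 -0.02 toolz [ 0.373  0.928 -0.002] tooly [-0.928  0.373 -0.   ] tilt [-0.001 -0.002 -1.   ]
  need d [  50.9 -532.7 -219.6] roll first -18.7
```

>>> {"name": "apply_moves", "arguments": {"targets": [[[0,-55,-22],-9.3,85],[[0,-55,-22],-9.4,85],[[0,-55,-22],0,85],[[0,-55,-22],0,85],[[0,-55,-22],0,85]]}}

```text
clock: 0.72
eef_pos: [494.6, 457.0, 227.1]
tool_rot: [1.869, 1.564, -2.873]
force: [0.9, 0.5, 0.4]
width: 85.0
```

```bash
python3 -c "
from h import *
go(*CAN['c'],180,JT)"
```

```text
t 0.72 pos [494.6 457.  227.1] jaw 1.541 w 85.0 F [0.9 0.5 0.4] q7 0.72 toolz [ 0.029  1.    -0.002] tooly [-1.     0.029  0.007] tilt [-0.007 -0.002 -1.   ]
  need d [  46.5 -167.6 -251.8] roll first 1.5
```

>>> {"name": "apply_moves", "arguments": {"targets": [[[0,-42,-60],1.5,85],[[0,-42,-60],0,85],[[0,-42,-60],0,85],[[5,-40,-60],0,85],[[20,0,-10],0,85],[[10,0,0],0,85]]}}

```text
clock: 1.48
eef_pos: [630.0, 225.9, 188.9]
tool_rot: [2.414, 1.562, -2.365]
force: [-0.1, 0.0, -0.2]
width: 84.9
```

```bash
python3 -c "
from h import *
go(*CAN['c'],45,JT)"
```

```text
t 1.48 pos [630.  225.9 188.9] jaw 1.504 w 84.9 F [-0.1  0.  -0.2] q7 1.08 toolz [ 0.067  0.998 -0.007] tooly [-0.998  0.067  0.006] tilt [-0.006 -0.006 -1.   ]
  need d [143.9 -26.9 -23. ] roll first -0.6
```

>>> {"name": "apply_moves", "arguments": {"targets": [[[0,-26,-24],0,85],[[0,0,0],0,85]]}}

```text
clock: 1.72
eef_pos: [653.7, 201.8, 187.3]
tool_rot: [2.239, 1.56, -2.537]
force: [-0.5, -0.0, -0.0]
width: 85.0
```

```bash
python3 -c "
from h import *
go(*CAN['c'],45,JT)
s,e=status.read_state(),None
im,d=eyes.get_image('wrist');cv2.imwrite('pics/w1.png',im)
p=eyes.camera_params('wrist');print('can c top px',proj(p,np.array([*CAN['c'],98])), 'b',proj(p,np.array([*CAN['b'],116])))"
```

```text
t 1.73 pos [653.7 201.8 187.3] jaw 1.507 w 85.0 F [-0.5 -0.  -0. ] q7 1.13 toolz [ 0.064  0.998 -0.007] tooly [-0.998  0.064  0.009] tilt [-0.009 -0.006 -1.   ]
  need d [142.3  -2.   -0.5] roll first -0.5
can c top px (np.float64(310.7637639834243), np.float64(205.81214697326743)) b (np.float64(306.3674004997076), np.float64(106.93499416858853))
```

View pics/w1.png

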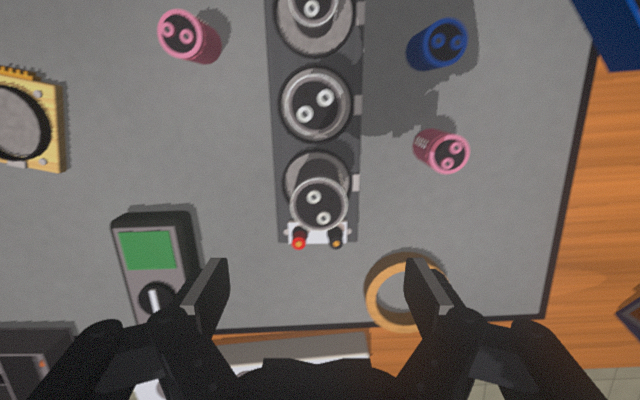

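Wrist view: can C's top is at about (319,203) and can B's at (316,103), versus predictions of (311,206) and (306,107). I'll quantify that disagreement before going down.

```bash
python3 -c "
from h import *
p=eyes.camera_params('wrist');print(p['fx'],p['cx'],p['cy'],(-np.array(p['R']).T@p['t']).round(1))
im,d=eyes.get_image('wrist')
g=cv2.cvtColor(im,6)
for n,u,v,z,r in (('c',319,203,98,30),('b',316,103,116,33)):
    print(n,'ray',ray(p,u,v,z).round(1),'depth pt',cloud(p,d)[v-8,u-14].round(1))
    print(n,'ray',ray(p,u,v,z)-np.array([*CAN[n],z]))
q=eyes.camera_params('scene');
for n,z in (('c',98),('b',116),('d',72),('a',80)): print(n,'scene px',np.round(proj(q,np.array([*CAN[n],z])),1))
im=cv2.imread('pics/scene0.png');cv2.imwrite('pics/sc.png',cv2.resize(im[220:360,280:450],None,fx=4,fy=4,interpolation=2))
"
```

```text
308.79971726846804 316.34382070715264 197.1071670038666 [570.8 211.  330.7]
c ray [652.4 207.   98. ] depth pt [643.7 196.6 102.4]
c ray [-2.00083121  6.72407339  0.        ]
b ray [575.6 209.4 116. ] depth pt [570.  200.5 117.4]
b ray [-2.12604514  6.57509155  0.        ]
c scene px [330.7 302.5]
b scene px [365.3 275.5]
d scene px [392.4 267.7]
a scene px [423.3 248.3]
```

View pics/sc.png

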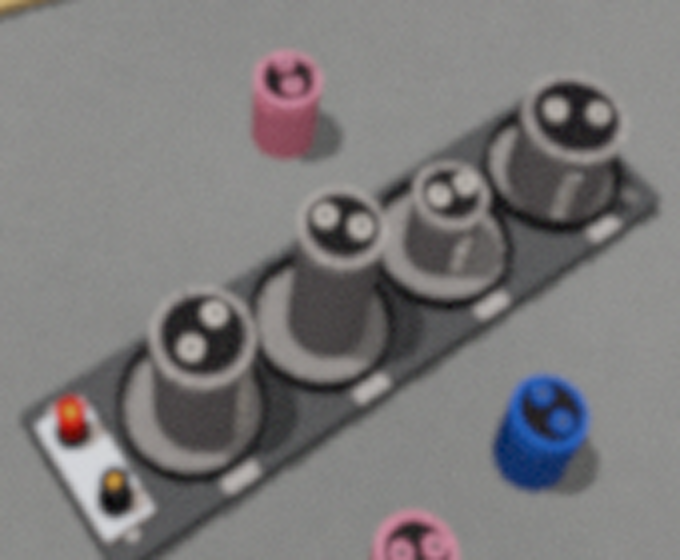

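Top and scene views agree to within about 2 mm. The wrist extrinsics seem off by a few mm laterally: by its own image the can lies within 2 mm of the finger midline. The jaws have about 19 mm of room on each side, so I'm descending.

>>> {"name": "apply_moves", "arguments": {"targets": [[[45,-1,0],0,85],[[45,0,0],0,85],[[30,0,0],0,85],[[15,0,0],0,85],[[0,0,0],0,85]]}}

```text
clock: 2.45
eef_pos: [648.4, 218.6, 51.4]
tool_rot: [1.072, 1.561, 2.596]
force: [0.5, 0.1, 0.5]
width: 84.9
```

```bash
python3 -c "
from h import *
go(*CAN['c'],45,JT)"
```

```text
t 2.45 pos [648.4 218.6  51.4] jaw 1.524 w 84.9 F [0.5 0.1 0.5] q7 1.12 toolz [0.046 0.999 0.005] tooly [-0.999  0.046  0.009] tilt [-0.009  0.005 -1.   ]
  need d [  6.3  -6.9 -18. ] roll first 0.5
```

Lateral drift of about 18 mm during the fast descent, with no contact. I'll correct it and use slower steps from here.

>>> {"name": "apply_moves", "arguments": {"targets": [[[3,-3,-9],0,85],[[3,-3,-9],0,85],[[0,0,0],0,85]]}}

```text
clock: 2.82
eef_pos: [656.3, 199.6, 48.5]
tool_rot: [0.483, 1.564, 2.007]
force: [-0.0, -0.6, 0.4]
width: 84.9
```

```bash
python3 -c "
from h import *
go(*CAN['c'],45,JT)"
```

```text
t 2.83 pos [656.3 199.6  48.5] jaw 1.524 w 84.9 F [-0.  -0.6  0.4] q7 1.14 toolz [0.047 0.999 0.006] tooly [-0.999  0.047  0.003] tilt [-0.003  0.007 -1.   ]
  need d [3.5 1.9 0.6] roll first 0.5
```

Good. Close.

>>> {"name": "apply_moves", "arguments": {"targets": [[[2,1,0],0,40],[[0,0,0],0,40],[[0,0,0],0,40],[[0,0,0],0,40],[[0,0,0],0,40],[[0,0,0],0,40]]}}

```text
clock: 3.58
eef_pos: [656.1, 199.9, 47.7]
tool_rot: [0.154, 1.563, 1.678]
force: [0.3, -0.1, 1.1]
width: 45.1
```

```bash
python3 -c "
from h import *
go(*CAN['c'],45,JT)
im,d=eyes.get_image('wrist');cv2.imwrite('pics/w2.png',im)"
```

```text
t 3.58 pos [656.1 199.9  47.7] jaw 1.524 w 45.1 F [ 0.3 -0.1  1.1] q7 1.14 toolz [0.047 0.999 0.007] tooly [-0.999  0.047  0.001] tilt [-0.001  0.007 -1.   ]
  need d [2.8 1.7 0.3] roll first 0.5
```

View pics/w2.png

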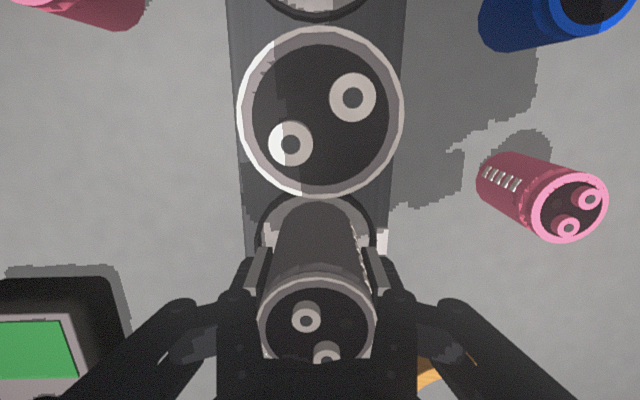

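Can C is gripped between the pads at px (315,320), width 45. Lifting.

>>> {"name": "apply_moves", "arguments": {"targets": [[[-10,0,0],0,40],[[-20,0,0],0,40],[[-30,0,0],0,40],[[-30,0,0],0,40]]}}

```text
clock: 4.12
eef_pos: [653.7, 199.0, 139.6]
tool_rot: [0.927, 1.561, 2.452]
force: [1.1, -0.5, -1.5]
width: 45.1
```

```bash
python3 -c "
from h import *
go(*NEST['c'],140,JR)"
```

```text
t 4.12 pos [653.7 199.  139.6] jaw 1.525 w 45.1 F [ 1.1 -0.5 -1.5] q7 1.15 toolz [0.046 0.999 0.006] tooly [-0.999  0.046  0.008] tilt [-0.007  0.006 -1.   ]
  need d [  -2.5  113.3 -528.6] roll first -77.2
```

```bash
cat >> h.py <<'E'
def plan(x,y,z,turn,n,frac=1.0):
    """rows for n equal steps covering frac of the way; turn = total roll deg over those rows"""
    s=status.read_state();R=Ro.from_euler('xyz',s['tool_rot']).as_matrix();D=(np.array([x,y,z])-s['eef_pos'])*frac/n
    for k in range(n):
        Rk=R@Ro.from_euler('x',turn/n*k,degrees=True).as_matrix()
        print([np.round(Rk.T@D).astype(int).tolist(),round(turn/n,1)])
E
python3 -c "
from h import *
plan(*NEST['c'],140,102.8,10,.7)"
```

```text
[[0, 8, -37], 10.3]
[[0, 1, -38], 10.3]
[[0, -6, -37], 10.3]
[[0, -12, -36], 10.3]
[[0, -18, -33], 10.3]
[[0, -24, -29], 10.3]
[[0, -29, -25], 10.3]
[[0, -33, -19], 10.3]
[[0, -36, -13], 10.3]
[[0, -37, -6], 10.3]
```

>>> {"name": "apply_moves", "arguments": {"targets": [[[0,8,-37],10.3,40],[[0,1,-38],10.3,40],[[0,-6,-37],10.3,40],[[0,-12,-36],10.3,40],[[0,-18,-33],10.3,40],[[0,-24,-29],10.3,40],[[0,-29,-25],10.3,40],[[0,-33,-19],10.3,40],[[0,-36,-13],10.3,40],[[0,-37,-6],10.3,40]]}}

```text
clock: 5.38
eef_pos: [553.7, -166.0, 152.6]
tool_rot: [1.163, 1.543, 0.841]
force: [1.1, -0.2, -1.4]
width: 44.9
```

```bash
python3 -c "
from h import *
go(*NEST['c'],140,JR)
plan(*NEST['c'],140,0,5)"
```

```text
t 5.38 pos [ 553.7 -166.   152.6] jaw -0.322 w 44.9 F [ 1.1 -0.2 -1.4] q7 0.3 toolz [ 0.949 -0.316  0.011] tooly [0.316 0.948 0.025] tilt [ 0.019  0.021 -1.   ]
  need d [   8.6 -161.9   14.1] roll first -3.0
[[2, -32, 3], 0.0]
[[2, -32, 3], 0.0]
[[2, -32, 3], 0.0]
[[2, -32, 3], 0.0]
[[2, -32, 3], 0.0]
```

>>> {"name": "apply_moves", "arguments": {"targets": [[[2,-32,3],-3,40],[[2,-32,3],0,40],[[2,-32,3],0,40],[[2,-32,3],0,40],[[1,-20,2],0,40],[[0,0,0],0,40]]}}

```text
clock: 6.12
eef_pos: [527.2, -317.8, 147.4]
tool_rot: [0.907, 1.535, 0.636]
force: [0.3, 0.1, -1.3]
width: 44.8
```

```bash
python3 -c "
from h import *
go(*NEST['c'],140,JR)"
```

```text
t 6.12 pos [ 527.2 -317.8  147.4] jaw -0.271 w 44.8 F [ 0.3  0.1 -1.3] q7 0.57 toolz [ 0.963 -0.268  0.022] tooly [0.267 0.963 0.028] tilt [ 0.029  0.021 -0.999]
  need d [ 7.  -8.9 -9.3] roll first -0.1
```

>>> {"name": "apply_moves", "arguments": {"targets": [[[10,-5,-6],0,40],[[20,-5,-5],0,40],[[20,0,0],0,40],[[0,0,0],0,40]]}}

```text
clock: 6.62
eef_pos: [516.0, -316.2, 94.7]
tool_rot: [1.035, 1.531, 0.772]
force: [0.3, 0.6, -3.0]
width: 44.7
```

```bash
python3 -c "
from h import *
go(*NEST['c'],70,JR)
im,d=eyes.get_image('wrist');cv2.imwrite('pics/w3.png',im)
im,d=eyes.get_image('scene');cv2.imwrite('pics/s3.png',cv2.resize(im[80:240,190:340],None,fx=3.7,fy=3.7,interpolation=2))"
```

```text
t 6.62 pos [ 516.  -316.2   94.7] jaw -0.264 w 44.7 F [ 0.3  0.6 -3. ] q7 0.63 toolz [ 0.965 -0.261  0.02 ] tooly [0.26  0.965 0.034] tilt [ 0.029  0.028 -0.999]
  need d [24.4 -8.1  1.6] roll first 0.3
```

View pics/w3.png

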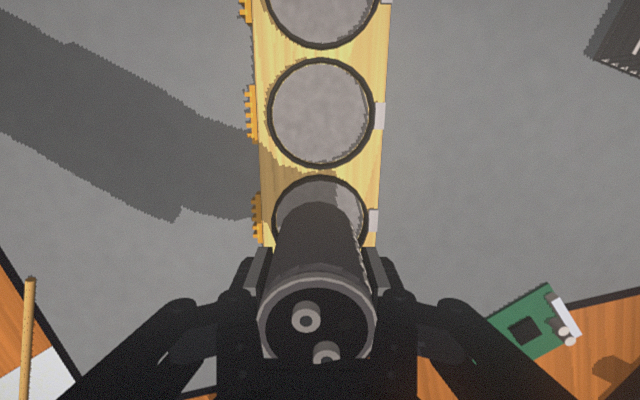

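View pics/s3.png

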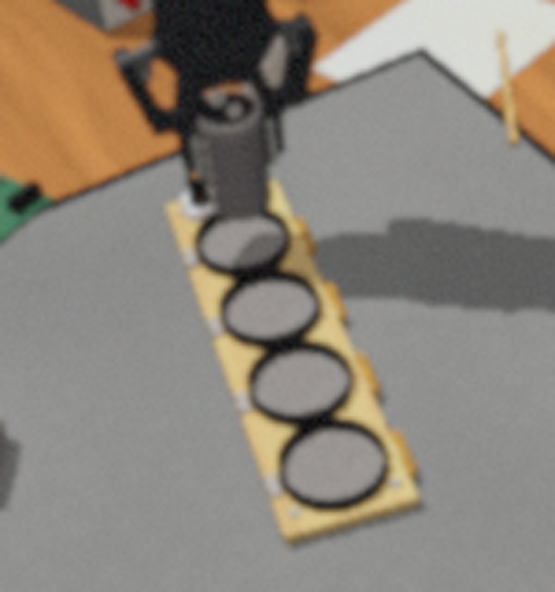

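Wrist view: nest 1 at about (320,222) lines up with the can at (317,320). It needs about 8 mm more toward the posts, then straight down.

>>> {"name": "apply_moves", "arguments": {"targets": [[[5,-8,1],0,40],[[10,-1,0],0,40],[[10,-1,0],0,40],[[8,0,0],0,40],[[0,0,0],0,40]]}}

```text
clock: 7.35
eef_pos: [517.4, -327.7, 62.1]
tool_rot: [0.888, 1.53, 0.624]
force: [0.7, 0.1, -2.6]
width: 45.1
```

```bash
python3 -c "
from h import *
go(*NEST['c'],48,JR)"
```

```text
t 7.35 pos [ 517.4 -327.7   62.1] jaw -0.264 w 45.1 F [ 0.7  0.1 -2.6] q7 0.66 toolz [ 0.965 -0.261  0.026] tooly [0.26  0.965 0.032] tilt [ 0.033  0.024 -0.999]
  need d [14.2  3.  -2.6] roll first 0.3
```

>>> {"name": "apply_moves", "arguments": {"targets": [[[4,2,-3],0,40],[[4,0,0],0,40],[[3,0,0],0,40],[[0,0,0],0,40]]}}

```text
clock: 7.85
eef_pos: [515.6, -324.4, 50.7]
tool_rot: [0.875, 1.529, 0.612]
force: [-0.3, -0.4, -1.6]
width: 44.8
```

```bash
python3 -c "
from h import *
go(*NEST['c'],48,JR)"
```

```text
t 7.85 pos [ 515.6 -324.4   50.7] jaw -0.263 w 44.8 F [-0.3 -0.4 -1.6] q7 0.67 toolz [ 0.965 -0.26   0.027] tooly [0.259 0.965 0.032] tilt [ 0.034  0.024 -0.999]
  need d [2.8 0.7 0.3] roll first 0.3
```

>>> {"name": "apply_moves", "arguments": {"targets": [[[1.5,0,0],0,40],[[0,0,0],0,40]]}}

```text
clock: 8.1
eef_pos: [515.8, -324.6, 49.4]
tool_rot: [0.862, 1.529, 0.599]
force: [-1.0, 1.4, -2.5]
width: 45.0
```

>>> {"name": "apply_moves", "arguments": {"targets": [[[1.5,0,0],0,40],[[0,0,0],0,40]]}}

```text
clock: 8.35
eef_pos: [516.1, -324.7, 48.4]
tool_rot: [0.85, 1.529, 0.587]
force: [0.6, 1.1, -0.9]
width: 45.3
```

>>> {"name": "apply_moves", "arguments": {"targets": [[[1,0,0],0,40],[[0,0,0],0,40]]}}

```text
clock: 8.6
eef_pos: [516.1, -324.8, 48.5]
tool_rot: [0.848, 1.528, 0.585]
force: [0.3, 0.7, -2.1]
width: 45.1
```

>>> {"name": "apply_moves", "arguments": {"targets": [[[1,0,0],0,40],[[0,0,0],0,40]]}}

```text
clock: 8.85
eef_pos: [516.2, -324.8, 48.4]
tool_rot: [0.846, 1.528, 0.583]
force: [-1.1, -0.1, 0.5]
width: 45.1
```

>>> {"name": "apply_moves", "arguments": {"targets": [[[2,0,0],0,40],[[0,0,0],0,40]]}}

```text
clock: 9.1
eef_pos: [516.2, -324.8, 48.5]
tool_rot: [0.846, 1.527, 0.583]
force: [-0.2, 0.8, -3.0]
width: 44.8
```

The z stalled at 48.5, which matches the expected contact height (it was picked at 47.7, plus tilt). Releasing.

>>> {"name": "apply_moves", "arguments": {"targets": [[[0,0,0],0,50],[[0,0,0],0,55],[[0,0,0],0,65],[[0,0,0],0,85],[[0,0,0],0,85],[[0,0,0],0,85]]}}

```text
clock: 9.85
eef_pos: [517.0, -325.0, 47.6]
tool_rot: [0.825, 1.527, 0.562]
force: [-0.8, 0.2, -1.2]
width: 85.0
```

```bash
python3 -c "
from h import *
go(*NEST['c'],150,JR)
im,d=eyes.get_image('wrist');cv2.imwrite('pics/w4.png',im)"
```

```text
t 9.85 pos [ 517.  -325.    47.6] jaw -0.264 w 85.0 F [-0.8  0.2 -1.2] q7 0.67 toolz [ 0.965 -0.26   0.03 ] tooly [0.26  0.965 0.032] tilt [ 0.037  0.024 -0.999]
  need d [-102.3    4.2    1.9] roll first 0.3
```

View pics/w4.png

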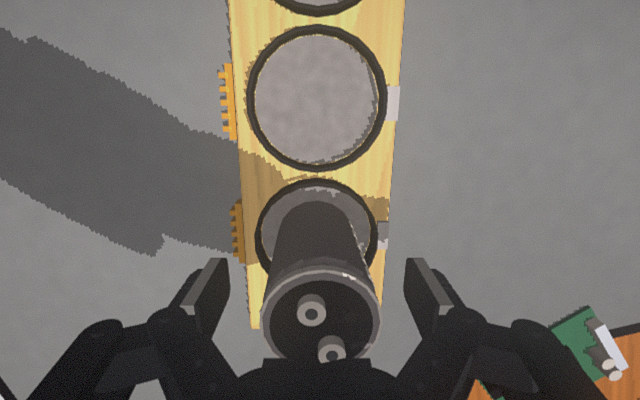

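Can C stands upright in nest 1, and the fingers at px 215 and 420 are clear of it. Going up, then on to can B.

>>> {"name": "apply_moves", "arguments": {"targets": [[[-20,1,0],0,85],[[-30,1,1],0,85],[[-40,1,1],0,85],[[-35,0,0],0,85]]}}

```text
clock: 10.4
eef_pos: [513.7, -324.8, 177.5]
tool_rot: [0.899, 1.528, 0.635]
force: [0.0, -0.3, 0.2]
width: 85.3
```

```bash
python3 -c "
from h import *
go(*CAN['b'],180,JT)
plan(*CAN['b'],180,-102,10,.75)"
```

```text
t 10.4 pos [ 513.7 -324.8  177.5] jaw -0.264 w 85.3 F [ 0.  -0.3  0.2] q7 0.59 toolz [ 0.965 -0.261  0.027] tooly [0.26  0.965 0.034] tilt [ 0.035  0.025 -0.999]
  need d [ 13.1 525.9 -76. ] roll first 78.1
[[1, 39, -6], -10.2]
[[1, 40, 1], -10.2]
[[1, 39, 8], -10.2]
[[1, 37, 15], -10.2]
[[1, 34, 21], -10.2]
[[1, 29, 27], -10.2]
[[1, 24, 32], -10.2]
[[1, 18, 36], -10.2]
[[1, 11, 38], -10.2]
[[1, 4, 40], -10.2]
```

>>> {"name": "apply_moves", "arguments": {"targets": [[[1,39,-6],-10.2,85],[[1,40,1],-10.2,85],[[1,39,8],-10.2,85],[[1,37,15],-10.2,85],[[1,34,21],-10.2,85],[[1,29,27],-10.2,85],[[1,24,32],-10.2,85],[[1,18,36],-10.2,85],[[1,11,38],-10.2,85],[[1,4,40],-10.2,85]]}}

```text
clock: 11.65
eef_pos: [557.9, 74.2, 195.7]
tool_rot: [-1.413, 1.51, 0.15]
force: [-0.1, -0.3, 0.7]
width: 85.0
```

```bash
python3 -c "
from h import *
go(*CAN['b'],180,JT)
plan(*CAN['b'],180,0,4)"
```

```text
t 11.65 pos [557.9  74.2 195.7] jaw 1.563 w 85.0 F [-0.1 -0.3  0.7] q7 1.31 toolz [0.007 1.    0.01 ] tooly [-0.998  0.008 -0.06 ] tilt [ 0.06   0.009 -0.998]
  need d [ 18.  -17.8 128.6] roll first 2.8
[[5, -4, 32], 0.0]
[[5, -4, 32], 0.0]
[[5, -4, 32], 0.0]
[[5, -4, 32], 0.0]
```

>>> {"name": "apply_moves", "arguments": {"targets": [[[0,-4,32],1.4,85],[[0,-4,32],1.4,85],[[0,-4,32],0,85],[[0,-4,24],0,85],[[0,0,0],0,85]]}}

```text
clock: 12.28
eef_pos: [579.4, 199.8, 205.7]
tool_rot: [-1.386, 1.501, 0.132]
force: [-0.3, -1.3, -0.3]
width: 85.1
```

```bash
python3 -c "
from h import *
go(*CAN['b'],180,JT)"
```

```text
t 12.28 pos [579.4 199.8 205.7] jaw 1.518 w 85.1 F [-0.3 -1.3 -0.3] q7 1.07 toolz [0.053 0.999 0.013] tooly [-0.996  0.054 -0.069] tilt [ 0.069  0.009 -0.998]
  need d [25.5  3.7  2.5] roll first 0.2
```

Position is good, but the tool tilt has built up to 0.07 rad. A short test will show which motions change it.

>>> {"name": "apply_moves", "arguments": {"targets": [[[-50,0,0],0,85],[[-50,0,0],0,85],[[0,0,0],0,85]]}}

```text
clock: 12.65
eef_pos: [571.8, 193.3, 309.8]
tool_rot: [-1.454, 1.501, 0.058]
force: [0.8, -0.2, -0.7]
width: 85.0
```

>>> {"name": "apply_moves", "arguments": {"targets": [[[50,0,0],0,85],[[50,0,0],0,85],[[0,0,0],0,85]]}}

```text
clock: 13.02
eef_pos: [579.1, 188.1, 210.1]
tool_rot: [-1.496, 1.498, 0.011]
force: [-0.6, 0.3, -0.6]
width: 85.1
```

>>> {"name": "apply_moves", "arguments": {"targets": [[[0,-50,0],0,85],[[0,-50,0],0,85],[[0,0,0],0,85]]}}

```text
clock: 13.4
eef_pos: [680.8, 178.7, 222.2]
tool_rot: [-1.519, 1.497, -0.014]
force: [-1.1, 0.9, 0.9]
width: 84.9
```

>>> {"name": "apply_moves", "arguments": {"targets": [[[0,50,0],0,85],[[0,50,0],0,85],[[0,0,0],0,85]]}}

```text
clock: 13.78
eef_pos: [577.1, 183.6, 218.1]
tool_rot: [-1.519, 1.496, -0.016]
force: [0.6, 0.1, -0.5]
width: 84.8
```

```bash
python3 -c "
from h import *
for r in [[-1.386,1.501,.132]]: pass
go(*CAN['b'],180,JT)"
```

```text
t 13.78 pos [577.1 183.6 218.1] jaw 1.503 w 84.8 F [ 0.6  0.1 -0.5] q7 1.07 toolz [0.068 0.998 0.004] tooly [-0.995  0.068 -0.075] tilt [ 0.075 -0.001 -0.997]
  need d [38.   3.6 19. ] roll first -0.7
```

>>> {"name": "apply_moves", "arguments": {"targets": [[[0,0,0],10.3,85],[[0,0,0],10.3,85],[[0,0,0],10.3,85],[[0,0,0],10.3,85],[[0,0,0],0,85]]}}

```text
clock: 14.4
eef_pos: [579.4, 182.8, 227.0]
tool_rot: [-0.734, 1.486, 0.028]
force: [-0.2, 0.4, -0.0]
width: 85.0
```

```bash
python3 -c "
from h import *
go(*CAN['b'],180,JT);print(np.round(status.read_state()['qpos'],3))"
```

```text
t 14.4 pos [579.4 182.8 227. ] jaw 0.763 w 85.0 F [-0.2  0.4 -0. ] q7 0.47 toolz [0.721 0.69  0.063] tooly [-0.688  0.724 -0.057] tilt [ 0.085  0.002 -0.996]
  need d [46.7 18.3  9.7] roll first -43.1
[-0.47   0.536  0.156  1.731 -0.074  0.8    0.473]
```

>>> {"name": "apply_moves", "arguments": {"targets": [[[0,0,0],-10.3,85],[[0,0,0],-10.3,85],[[0,0,0],-10.3,85],[[0,0,0],-10.3,85],[[0,0,0],0,85]]}}

```text
clock: 15.02
eef_pos: [581.3, 182.2, 231.8]
tool_rot: [-1.473, 1.479, 0.041]
force: [1.3, -0.4, -0.1]
width: 85.1
```

```bash
python3 -c "
from h import *
go(*CAN['b'],180,JT);print(np.round(status.read_state()['qpos'],3))"
```

```text
t 15.03 pos [581.3 182.2 231.8] jaw 1.514 w 85.1 F [ 1.3 -0.4 -0.1] q7 1.08 toolz [0.056 0.998 0.009] tooly [-0.994  0.057 -0.091] tilt [ 0.091  0.004 -0.996]
  need d [51.3  9.4 19.9] roll first -0.0
[-0.329  0.525 -0.057  1.723  0.081  0.809  1.083]
```

>>> {"name": "apply_moves", "arguments": {"targets": [[[0,0,0],0,85],[[0,0,0],0,85],[[0,0,0],0,85],[[0,0,0],0,85],[[0,0,0],0,85],[[0,0,0],0,85]]}}

```text
clock: 15.78
eef_pos: [581.5, 182.1, 232.4]
tool_rot: [-1.474, 1.479, 0.036]
force: [0.3, 0.4, 0.9]
width: 84.8
```

```bash
python3 -c "
from h import *
go(*CAN['b'],180,JT);print(np.round(status.read_state()['qpos'],3))"
```

```text
t 15.78 pos [581.5 182.1 232.4] jaw 1.511 w 84.8 F [0.3 0.4 0.9] q7 1.08 toolz [0.06  0.998 0.009] tooly [-0.994  0.06  -0.092] tilt [ 0.092  0.003 -0.996]
  need d [51.9  9.8 19.9] roll first -0.2
[-0.331  0.524 -0.054  1.723  0.08   0.81   1.081]
```

>>> {"name": "apply_moves", "arguments": {"targets": [[[20,0,0],0,85],[[20,0,0],0,85],[[20,0,0],0,85]]}}

```text
clock: 16.15
eef_pos: [588.8, 183.1, 173.2]
tool_rot: [-1.458, 1.474, 0.053]
force: [-0.3, 0.0, -0.0]
width: 85.1
```

```bash
python3 -c "
from h import *
go(*CAN['b'],180,JT);print(np.round(status.read_state()['qpos'],3))"
```

```text
t 16.15 pos [588.8 183.1 173.2] jaw 1.511 w 85.1 F [-0.3  0.  -0. ] q7 1.07 toolz [0.06  0.998 0.011] tooly [-0.994  0.061 -0.096] tilt [ 0.097  0.005 -0.995]
  need d [-7.7 11.5 19.1] roll first -0.2
[-0.333  0.604 -0.048  1.768  0.092  0.679  1.07 ]
```

>>> {"name": "apply_moves", "arguments": {"targets": [[[-20,0,-60],0,85],[[-10,0,-60],0,85],[[0,0,-60],0,85],[[0,0,-60],0,85]]}}

```text
clock: 16.65
eef_pos: [572.5, -54.6, 198.2]
tool_rot: [-1.433, 1.475, 0.091]
force: [0.4, -0.3, -0.8]
width: 85.2
```

```bash
python3 -c "
from h import *
go(*CAN['b'],180,JT);print(np.round(status.read_state()['qpos'],3))"
```

```text
t 16.65 pos [572.5 -54.6 198.2] jaw 1.525 w 85.2 F [ 0.4 -0.3 -0.8] q7 1.51 toolz [0.046 0.999 0.013] tooly [-0.994  0.047 -0.095] tilt [ 0.095  0.009 -0.995]
  need d [ 20.9   8.7 257.1] roll first 0.5
[ 0.13   0.519 -0.111  1.856  0.068  0.675  1.509]
```

>>> {"name": "apply_moves", "arguments": {"targets": [[[0,0,60],0,85],[[0,0,60],0,85],[[0,0,60],0,85],[[0,0,60],0,85]]}}

```text
clock: 17.15
eef_pos: [592.7, 161.4, 200.3]
tool_rot: [-1.524, 1.473, -0.047]
force: [0.9, 0.5, -0.2]
width: 85.3
```

```bash
python3 -c "
from h import *
go(*CAN['b'],180,JT);print(np.round(status.read_state()['qpos'],3))"
```

```text
t 17.15 pos [592.7 161.4 200.3] jaw 1.477 w 85.3 F [ 0.9  0.5 -0.2] q7 1.07 toolz [0.094 0.996 0.005] tooly [-0.991  0.094 -0.097] tilt [ 0.097 -0.005 -0.995]
  need d [18.6 20.7 39.7] roll first -2.2
[-0.304  0.567 -0.043  1.748  0.089  0.738  1.074]
```

>>> {"name": "apply_moves", "arguments": {"targets": [[[-50,0,0],10.5,85],[[-50,0,0],10.5,85],[[50,0,0],-10.5,85],[[50,0,0],-10.5,85],[[0,0,0],0,85]]}}

```text
clock: 17.77
eef_pos: [593.2, 172.0, 202.0]
tool_rot: [-1.469, 1.47, 0.017]
force: [0.7, -0.4, 0.5]
width: 84.9
```

```bash
python3 -c "
from h import *
go(*CAN['b'],180,JT);print(np.round(status.read_state()['qpos'],3))"
```

```text
t 17.77 pos [593.2 172.  202. ] jaw 1.486 w 84.9 F [ 0.7 -0.4  0.5] q7 1.08 toolz [0.085 0.996 0.01 ] tooly [-0.991  0.085 -0.1  ] tilt [ 0.1    0.002 -0.995]
  need d [20.4 20.2 29.1] roll first -1.7
[-0.322  0.568 -0.038  1.741  0.079  0.739  1.077]
```

>>> {"name": "apply_moves", "arguments": {"targets": [[[-50,0,0],-10.5,85],[[-50,0,0],-10.5,85],[[50,0,0],10.5,85],[[50,0,0],10.5,85],[[0,0,0],0,85]]}}

```text
clock: 18.4
eef_pos: [598.0, 173.3, 214.3]
tool_rot: [-1.425, 1.457, 0.049]
force: [-0.2, -0.9, -0.5]
width: 85.0
```

```bash
python3 -c "
from h import *
go(*CAN['b'],180,JT);print(np.round(status.read_state()['qpos'],3))"
```

```text
t 18.4 pos [598.  173.3 214.3] jaw 1.475 w 85.0 F [-0.2 -0.9 -0.5] q7 1.06 toolz [0.096 0.995 0.017] tooly [-0.989  0.097 -0.112] tilt [ 0.113  0.006 -0.994]
  need d [31.9 26.7 26.8] roll first -2.3
[-0.316  0.554 -0.046  1.728  0.085  0.753  1.061]
```

Tilt only grows when I roll; translations leave it alone. Joint 6 has a lower limit that should push the tool back toward vertical near the inner reach limit, so I'll go to the free mat close in and approach that limit gently.

>>> {"name": "apply_moves", "arguments": {"targets": [[[0,20,-45],0,85],[[0,25,-45],0,85],[[10,25,-45],0,85],[[15,25,-45],0,85],[[20,25,-45],0,85],[[10,10,-10],0,85],[[0,0,0],0,85]]}}

```text
clock: 19.27
eef_pos: [464.7, -52.5, 157.6]
tool_rot: [-1.437, 1.424, 0.048]
force: [-0.0, 0.2, -0.7]
width: 85.0
```

```bash
python3 -c "
from h import *
go(430,-80,120,JT);print(np.round(status.read_state()['qpos'],3))"
```

```text
t 19.27 pos [464.7 -52.5 157.6] jaw 1.487 w 85.0 F [-0.   0.2 -0.7] q7 1.46 toolz [0.084 0.996 0.019] tooly [-0.986  0.086 -0.145] tilt [ 0.146  0.007 -0.989]
  need d [ 31.9  37.3 -31.1] roll first -1.6
[ 0.138  0.441 -0.101  2.215  0.085  0.343  1.458]
```

>>> {"name": "apply_moves", "arguments": {"targets": [[[12,10,0],0,85],[[12,10,0],0,85],[[0,0,0],0,85]]}}

```text
clock: 19.65
eef_pos: [456.3, -48.7, 136.8]
tool_rot: [-1.447, 1.41, 0.044]
force: [0.5, -0.2, 0.5]
width: 85.1
```

```bash
python3 -c "
from h import *
go(430,-80,120,JT);print(np.round(status.read_state()['qpos'],3))"
```

```text
t 19.65 pos [456.3 -48.7 136.8] jaw 1.493 w 85.1 F [ 0.5 -0.2  0.5] q7 1.43 toolz [0.078 0.997 0.02 ] tooly [-0.984  0.08  -0.159] tilt [ 0.16   0.007 -0.987]
  need d [ 12.1  26.1 -33.5] roll first -1.3
[ 0.123  0.472 -0.089  2.269  0.108  0.243  1.434]
```

>>> {"name": "apply_moves", "arguments": {"targets": [[[5,5,0],0,85],[[0,0,0],0,85]]}}

```text
clock: 19.9
eef_pos: [456.9, -47.3, 134.6]
tool_rot: [-1.457, 1.403, 0.038]
force: [1.1, 0.5, 0.1]
width: 85.1
```

```bash
python3 -c "
from h import *
go(430,-80,120,JT);print(np.round(status.read_state()['qpos'],4))"
```

```text
t 19.9 pos [456.9 -47.3 134.6] jaw 1.496 w 85.1 F [1.1 0.5 0.1] q7 1.24 toolz [0.075 0.997 0.019] tooly [-0.983  0.077 -0.166] tilt [ 0.167  0.006 -0.986]
  need d [  9.7  26.4 -34.9] roll first -1.1
[ 0.1832  0.4788 -0.1782  2.2746  0.3031  0.2371  1.2369]
```

The joint-6 limit makes the tilt worse. I'm backing out outward and upward, and watching whether the tilt recovers.

>>> {"name": "apply_moves", "arguments": {"targets": [[[-20,-20,0],0,85],[[-25,-30,0],0,85],[[-25,-40,0],0,85],[[-25,-40,0],0,85],[[0,0,0],0,85]]}}

```text
clock: 20.52
eef_pos: [576.9, -54.4, 261.1]
tool_rot: [-1.432, 1.393, 0.069]
force: [-1.0, 0.3, -0.4]
width: 85.2
```

```bash
python3 -c "
from h import *
go(600,-50,230,JT);print(np.round(status.read_state()['qpos'],4))"
```

```text
t 20.52 pos [576.9 -54.4 261.1] jaw 1.503 w 85.2 F [-1.   0.3 -0.4] q7 1.37 toolz [0.068 0.997 0.025] tooly [-0.982  0.071 -0.175] tilt [ 0.176  0.012 -0.984]
  need d [ 34.7 -16.9   5.2] roll first -0.7
[ 0.2955  0.4264 -0.335   1.8439  0.1882  0.7225  1.3709]
```

>>> {"name": "apply_moves", "arguments": {"targets": [[[0,-45,0],0,85],[[0,-45,0],0,85],[[0,-45,0],0,85],[[0,-45,0],0,85],[[0,0,0],0,85]]}}

```text
clock: 21.15
eef_pos: [753.1, -62.3, 292.3]
tool_rot: [-1.398, 1.401, 0.113]
force: [-0.9, -0.8, 0.0]
width: 84.6
```

```bash
python3 -c "
from h import *
go(600,-50,230,JT);print(np.round(status.read_state()['qpos'],4))"
```

```text
t 21.15 pos [753.1 -62.3 292.3] jaw 1.513 w 84.6 F [-0.9 -0.8  0. ] q7 1.41 toolz [0.058 0.998 0.029] tooly [-0.984  0.062 -0.166] tilt [ 0.168  0.019 -0.986]
  need d [ 36.  161.8   1.6] roll first -0.1
[ 0.2244  0.6736 -0.3178  1.2845  0.207   1.0461  1.4107]
```

Rolling is what builds tilt, and I can't undo it cheaply. So I'll avoid rolling altogether: keep one jaw direction square to the tilt (along about world y) from pick to place. The cans then stay upright, because the tilt lies in the pad plane. Order for clearance is D, B, A: each placed can has shorter neighbours, and the opening stays small in the reform rack.

```bash
cat >> h.py <<'E'
def gp(x,y,z,n=0,jaw=None):
    """target: grasp point (22 behind TCP) over x,y ; TCP height z"""
    s=status.read_state();R=Ro.from_euler('xyz',s['tool_rot']).as_matrix();e=np.array(s['eef_pos']);a=R[:,0]
    T=np.array([x+22*a[0],y+22*a[1],z]);d=R.T@(T-e);jz=np.arctan2(R[1,2],R[0,2])
    best=np.arctan2(a[1],a[0])+np.pi/2
    print("t",round(s['clock'],2),"pos",e.round(1),"err world",(T-e).round(1),"jaw",round(jz,3),"square",round(best,3),"w",round(s['width'],1),"F",np.round(s['force'],1),"tilt",a.round(3),"down=",(R.T@[0,0,-1]).round(3),"q",np.round(s['qpos'],2).tolist())
    print("  d",d.round(1),"horizontal only",(R.T@((T-e)*[1,1,0])).round(1), "per row" if n else "", (d/n).round(1) if n else "")
E
python3 -c "
from h import *
gp(*CAN['d'],200,7)"
```

```text
t 21.15 pos [753.1 -62.3 292.3] err world [-244.9  268.5  -92.3] jaw 1.513 square 1.684 w 84.6 F [-0.9 -0.8  0. ] tilt [ 0.168  0.019 -0.986] down= [ 0.986  0.166 -0.029] q [0.22, 0.67, -0.32, 1.28, 0.21, 1.05, 1.41]
  d [ 55.  272.9 251.1] horizontal only [-36.  257.6 253.8] per row [ 7.9 39.  35.9]
```

>>> {"name": "apply_moves", "arguments": {"targets": [[[0,39,36],-5,70],[[0,39,36],-4,70],[[0,39,36],0,70],[[0,36,36],0,70],[[0,36,36],0,70],[[0,0,0],0,70]]}}

```text
clock: 21.9
eef_pos: [538.5, 113.2, 259.2]
tool_rot: [-1.541, 1.415, 0.14]
force: [0.6, -0.1, 0.1]
width: 70.0
```

```bash
python3 -c "
from h import *
gp(*CAN['d'],180,3)"
```

```text
t 21.9 pos [538.5 113.2 259.2] err world [-30.7  93.1 -79.2] jaw 1.681 square 1.711 w 70.0 F [ 0.6 -0.1  0.1] tilt [ 0.154  0.022 -0.988] down= [ 0.988  0.155 -0.005] q [-0.01, 0.4, -0.36, 1.9, 0.25, 0.73, 1.17]
  d [75.5 32.3 95.6] horizontal only [-2.7 20.  95.9] per row [25.2 10.8 31.9]
```

>>> {"name": "apply_moves", "arguments": {"targets": [[[10,10,32],0,70],[[15,10,32],0,70],[[15,10,28],0,70],[[0,0,0],0,70]]}}

```text
clock: 22.4
eef_pos: [501.6, 200.7, 215.1]
tool_rot: [-1.555, 1.417, 0.124]
force: [-0.3, -0.2, 0.1]
width: 70.0
```

```bash
python3 -c "
from h import *
gp(*CAN['d'],150,3)"
```

```text
t 22.4 pos [501.6 200.7 215.1] err world [  6.3   5.5 -65.1] jaw 1.679 square 1.695 w 70.0 F [-0.3 -0.2  0.1] tilt [ 0.152  0.019 -0.988] down= [ 0.988  0.154 -0.002] q [-0.24, 0.44, -0.32, 1.97, 0.33, 0.63, 0.9]
  d [65.4  3.3  4.6] horizontal only [ 1.1 -6.7  4.8] per row [21.8  1.1  1.5]
```

Translation data show a cross effect: moving in and left together reduces tilt, moving in and right raises it. I'll cycle along that diagonal (out-right, in-left) at a safe height.

>>> {"name": "apply_moves", "arguments": {"targets": [[[-40,-10,-10],0,70],[[0,-40,-40],0,70],[[0,-40,-40],0,70],[[0,-40,-40],0,70],[[0,-40,-40],0,70],[[0,-40,-40],0,70],[[0,0,0],0,70]]}}

```text
clock: 23.28
eef_pos: [729.4, -5.1, 291.4]
tool_rot: [-1.592, 1.418, 0.083]
force: [-0.6, -0.4, -0.7]
width: 69.8
```

```bash
python3 -c "
from h import *
gp(*CAN['d'],230)"
```

```text
t 23.27 pos [729.4  -5.1 291.4] err world [-221.6  211.1  -61.4] jaw 1.674 square 1.653 w 69.8 F [-0.6 -0.4 -0.7] tilt [ 0.152  0.013 -0.988] down= [0.988 0.153 0.003] q [0.16, 0.64, -0.35, 1.36, 0.25, 1.03, 1.46]
  d [ 29.6 205.5 233.1] horizontal only [-31.  196.1 232.9]
```

>>> {"name": "apply_moves", "arguments": {"targets": [[[0,40,40],0,70],[[0,40,40],0,70],[[0,40,40],0,70],[[0,40,40],0,70],[[0,40,40],0,70],[[0,0,0],0,70]]}}

```text
clock: 24.02
eef_pos: [501.9, 171.3, 259.6]
tool_rot: [-1.596, 1.421, 0.072]
force: [-0.4, -0.7, -0.9]
width: 70.2
```

```bash
python3 -c "
from h import *
gp(*CAN['d'],230)"
```

```text
t 24.02 pos [501.9 171.3 259.6] err world [  5.9  34.7 -29.6] jaw 1.668 square 1.643 w 70.2 F [-0.4 -0.7 -0.9] tilt [ 0.149  0.011 -0.989] down= [0.989 0.15  0.004] q [-0.15, 0.37, -0.35, 1.94, 0.28, 0.73, 0.99]
  d [30.6 -4.7 34.1] horizontal only [ 1.3 -9.2 34. ]
```

>>> {"name": "apply_moves", "arguments": {"targets": [[[0,-45,0],5,70],[[0,-45,0],5,70],[[0,-45,0],5,70],[[0,-45,0],5,70]]}}

```text
clock: 24.52
eef_pos: [679.0, 160.6, 288.7]
tool_rot: [-1.254, 1.423, 0.057]
force: [0.9, -0.1, -0.3]
width: 69.8
```

```bash
python3 -c "
from h import *
gp(*CAN['d'],230)"
```

```text
t 24.52 pos [679.  160.6 288.7] err world [-171.3   45.4  -58.7] jaw 1.314 square 1.627 w 69.8 F [ 0.9 -0.1 -0.3] tilt [ 0.147  0.008 -0.989] down= [ 0.989  0.14  -0.046] q [-0.14, 0.59, -0.25, 1.45, 0.21, 0.99, 0.86]
  d [ 33.3 183.7  -2.3] horizontal only [-24.8 175.5   0.4]
```

>>> {"name": "apply_moves", "arguments": {"targets": [[[0,45,0],-5,70],[[0,45,0],-5,70],[[0,45,0],-5,70],[[0,45,0],-5,70]]}}

```text
clock: 25.02
eef_pos: [508.3, 176.3, 261.2]
tool_rot: [-1.617, 1.418, 0.039]
force: [-0.1, -0.1, -0.2]
width: 70.1
```

```bash
python3 -c "
from h import *
gp(*CAN['d'],230)"
```

```text
t 25.02 pos [508.3 176.3 261.2] err world [ -0.5  29.6 -31.2] jaw 1.655 square 1.61 w 70.1 F [-0.1 -0.1 -0.2] tilt [ 0.152  0.006 -0.988] down= [0.988 0.152 0.007] q [-0.17, 0.38, -0.34, 1.92, 0.28, 0.74, 0.97]
  d [30.9  2.7 29.8] horizontal only [ 0.1 -2.  29.6]
```

```bash
cat >> h.py <<'E'
import json
def log(tag=""):
    s=status.read_state();R=Ro.from_euler('xyz',s['tool_rot']).as_matrix()
    open('log.jsonl','a').write(json.dumps(dict(tag=tag,q=list(map(float,s['qpos'])),qd=list(map(float,s['qd'])),p=list(map(float,s['eef_pos'])),r=list(map(float,s['tool_rot']))))+"\n")
    print(tag,round(s['clock'],2),"q",np.round(s['qpos'],4).tolist(),"qd",np.round(s['qd'],2).tolist(),"p",np.round(s['eef_pos'],1).tolist(),"tilt",R[:2,0].round(4).tolist())
E
python3 -c "
from h import *
log('a')"
```

```text
a 25.02 q [-0.1724, 0.3795, -0.3425, 1.9192, 0.2831, 0.7434, 0.9743] qd [-0.03, -0.42, -0.21, 0.93, 0.13, -0.46, 0.25] p [508.3, 176.3, 261.2] tilt [0.1521, 0.0059]
```

>>> {"name": "apply_moves", "arguments": {"targets": [[[0,0,0],10.5,70]]}}

```text
clock: 25.15
eef_pos: [504.4, 174.5, 260.8]
tool_rot: [-1.441, 1.422, 0.028]
force: [0.5, 0.9, -0.0]
width: 69.8
```

```bash
python3 -c "
from h import *
log('roll10.5')"
```

```text
roll10.5 25.15 q [-0.2052, 0.3716, -0.2961, 1.9273, 0.2547, 0.738, 0.8159] qd [-0.26, -0.03, 0.42, -0.05, -0.21, -0.08, -1.27] p [504.4, 174.5, 260.8] tilt [0.1483, 0.0042]
```

>>> {"name": "apply_moves", "arguments": {"targets": [[[0,0,0],0,70]]}}

```text
clock: 25.28
eef_pos: [504.6, 173.2, 261.4]
tool_rot: [-1.447, 1.421, 0.023]
force: [0.3, 0.1, -0.5]
width: 70.1
```

```bash
python3 -c "
from h import *
log('zero')"
```

```text
zero 25.27 q [-0.2047, 0.3699, -0.294, 1.9278, 0.254, 0.7382, 0.8189] qd [0.02, -0.02, -0.02, 0.04, -0.0, 0.01, 0.04] p [504.6, 173.2, 261.4] tilt [0.1492, 0.0034]
```

>>> {"name": "apply_moves", "arguments": {"targets": [[[0,0,0],-10.5,70]]}}

```text
clock: 25.4
eef_pos: [504.9, 172.3, 261.8]
tool_rot: [-1.642, 1.421, 0.018]
force: [0.3, 0.6, -0.0]
width: 69.8
```

```bash
python3 -c "
from h import *
log('roll-10.5')"
```

```text
roll-10.5 25.4 q [-0.1681, 0.3736, -0.3425, 1.9266, 0.2819, 0.7451, 0.9829] qd [0.3, 0.03, -0.39, -0.01, 0.22, 0.05, 1.3] p [504.9, 172.3, 261.8] tilt [0.1497, 0.0027]
```

>>> {"name": "apply_moves", "arguments": {"targets": [[[0,-60,0],0,70]]}}

```text
clock: 25.52
eef_pos: [559.8, 176.2, 269.5]
tool_rot: [-1.67, 1.428, -0.002]
force: [2.9, 1.7, 0.7]
width: 70.2
```

```bash
python3 -c "
from h import *
log('out60')"
```

```text
out60 25.52 q [-0.1498, 0.4458, -0.3416, 1.7768, 0.2826, 0.8309, 1.0373] qd [0.14, 0.63, 0.06, -1.42, 0.03, 0.63, 0.42] p [559.8, 176.2, 269.5] tilt [0.1428, -0.0002]
```

>>> {"name": "apply_moves", "arguments": {"targets": [[[0,0,0],0,70]]}}

```text
clock: 25.65
eef_pos: [564.7, 175.1, 270.3]
tool_rot: [-1.661, 1.423, 0.005]
force: [-0.6, -0.4, 0.3]
width: 70.1
```

```bash
python3 -c "
from h import *
log('zero')"
```

```text
zero 25.65 q [-0.1468, 0.4491, -0.34, 1.7691, 0.2835, 0.8305, 1.0413] qd [0.0, -0.04, -0.04, 0.16, -0.03, 0.05, 0.03] p [564.7, 175.1, 270.3] tilt [0.1472, 0.0008]
```

Mid-motion data: tilt behaves almost as a state function plus a roll-squared term. The remaining lever is the joint-4 limit close in and high up: there the wrist can't come nearer, so an inward command should swing the tips inward. Trying it gently.

>>> {"name": "apply_moves", "arguments": {"targets": [[[0,42,-12],0,70],[[0,42,-12],0,70],[[0,42,-12],0,70],[[0,30,-10],0,70],[[0,0,0],0,70]]}}

```text
clock: 26.28
eef_pos: [410.8, 108.7, 246.5]
tool_rot: [-1.683, 1.426, -0.008]
force: [-0.5, 0.1, -0.2]
width: 69.9
```

```bash
python3 -c "
from h import *
log('in')"
```

```text
in 26.27 q [-0.071, 0.2389, -0.3632, 2.1943, 0.2551, 0.6057, 1.0538] qd [0.0, 0.01, -0.0, -0.05, 0.0, -0.03, 0.02] p [410.8, 108.7, 246.5] tilt [0.1447, -0.0012]
```

>>> {"name": "apply_moves", "arguments": {"targets": [[[-5,38,-10],0,70],[[-5,38,-10],0,70],[[0,10,0],0,70]]}}

```text
clock: 26.65
eef_pos: [328.5, 79.9, 245.3]
tool_rot: [-1.671, 1.421, 0.007]
force: [0.1, 0.8, 0.2]
width: 70.0
```

```bash
python3 -c "
from h import *
log('in')"
```

```text
in 26.65 q [-0.0226, 0.1036, -0.3895, 2.3806, 0.1924, 0.5348, 1.1113] qd [-0.02, -0.08, -0.03, 0.12, -0.03, -0.11, -0.02] p [328.5, 79.9, 245.3] tilt [0.1494, 0.001]
```

>>> {"name": "apply_moves", "arguments": {"targets": [[[0,20,-4],0,70],[[0,0,0],0,70]]}}

```text
clock: 26.9
eef_pos: [311.5, 74.8, 243.3]
tool_rot: [-1.662, 1.417, 0.018]
force: [0.2, -0.1, -0.2]
width: 70.0
```

```bash
python3 -c "
from h import *
log('in')"
```

```text
in 26.9 q [-0.015, 0.076, -0.3938, 2.4218, 0.178, 0.5135, 1.1253] qd [-0.0, 0.02, 0.0, -0.07, 0.01, -0.03, 0.0] p [311.5, 74.8, 243.3] tilt [0.1532, 0.0028]
```

>>> {"name": "apply_moves", "arguments": {"targets": [[[0,20,-4],0,70],[[0,10,-2],0,70]]}}

```text
clock: 27.15
eef_pos: [289.8, 69.4, 241.8]
tool_rot: [-1.648, 1.415, 0.037]
force: [0.7, -0.9, -0.7]
width: 70.0
```

```bash
python3 -c "
from h import *
log('in')"
```

```text
in 27.15 q [0.2152, 0.0482, -0.6295, 2.4646, 0.1789, 0.4991, 1.1225] qd [1.89, 0.0, -1.94, -0.03, 0.14, 0.03, -0.15] p [289.8, 69.4, 241.8] tilt [0.1555, 0.0058]
```

>>> {"name": "apply_moves", "arguments": {"targets": [[[0,15,-3],0,70],[[0,15,-3],0,70]]}}

```text
clock: 27.4
eef_pos: [282.4, 67.0, 245.8]
tool_rot: [-1.624, 1.418, 0.061]
force: [-0.6, 0.3, 0.3]
width: 70.0
```

```bash
python3 -c "
from h import *
log('in')"
```

```text
in 27.4 q [0.6758, 0.0477, -1.0853, 2.4625, 0.1892, 0.5203, 1.122] qd [1.8, -0.02, -1.75, -0.0, -0.02, 0.09, 0.07] p [282.4, 67.0, 245.8] tilt [0.1519, 0.0093]
```

>>> {"name": "apply_moves", "arguments": {"targets": [[[0,0,0],0,70]]}}

```text
clock: 27.52
eef_pos: [284.5, 66.4, 246.5]
tool_rot: [-1.612, 1.416, 0.069]
force: [-0.2, 0.1, -0.4]
width: 70.1
```

```bash
cat > fk.py <<'E'
from h import *
from scipy.optimize import least_squares
def Rz(a):return Ro.from_euler('z',a).as_matrix()
def Ry(a):return Ro.from_euler('y',a).as_matrix()
# params: h, L1,o1, L2,o2, L3,o3, off1, sgn handled; 
def fk(q,P):
    h,L1,o1,L2,o2,L3,o3,a1,a7=P[:9];s=SG
    R=Rz(s[0]*q[0]+a1);p=np.array([0,0,h])
    R=R@Ry(s[1]*q[1]);R=R@Rz(s[2]*q[2]);p=p+R@[o1,0,L1]
    R=R@Ry(s[3]*q[3]);p=p+R@[o2,0,0];R=R@Rz(s[4]*q[4]);p=p+R@[0,0,L2]
    R=R@Ry(s[5]*q[5]);p=p+R@[o3,0,0];R=R@Rz(s[6]*q[6]+a7);p=p+R@[0,0,L3]
    return p,R   # R z axis= approach
SG=[1]*7
D=[json.loads(l) for l in open('log.jsonl')]
D.append(dict(q=[-1.255,.629,.038,1.518,-.027,.996,-.02],p=[241.922,602.64,230.384],r=[-3.136,1.569,-1.947]))
for q,p,r in [([-0.47,.536,.156,1.731,-.074,.8,.473],[579.4,182.8,227],[-.734,1.486,.028]),([-.329,.525,-.057,1.723,.081,.809,1.083],[581.3,182.2,231.8],[-1.473,1.479,.041]),
 ([-.333,.604,-.048,1.768,.092,.679,1.07],[588.8,183.1,173.2],[-1.458,1.474,.053]),([.13,.519,-.111,1.856,.068,.675,1.509],[572.5,-54.6,198.2],[-1.433,1.475,.091]),
 ([.138,.441,-.101,2.215,.085,.343,1.458],[464.7,-52.5,157.6],[-1.437,1.424,.048]),([.1832,.4788,-.1782,2.2746,.3031,.2371,1.2369],[456.9,-47.3,134.6],[-1.457,1.403,.038]),
 ([.2955,.4264,-.335,1.8439,.1882,.7225,1.3709],[576.9,-54.4,261.1],[-1.432,1.393,.069]),([.2244,.6736,-.3178,1.2845,.207,1.0461,1.4107],[753.1,-62.3,292.3],[-1.398,1.401,.113])]:
    D.append(dict(q=q,p=p,r=r))
def res(P):
    o=[]
    for d in D:
        p,R=fk(d['q'],P);A=Ro.from_euler('xyz',d['r']).as_matrix()
        o+=list((p-d['p'])/10)+list((R[:,2]-A[:,0])*30)+list((R[:,0]-A[:,1])*30)
    return o
def fit():
    global SG
    import itertools;best=None
    for s0,s2,s4,s6 in itertools.product((1,-1),repeat=4):
        SG=[s0,1,s2,1,s4,1,s6]
        for a1 in (0,1.57,-1.57,3.14):
            for a7 in(0,1.57,-1.57,3.14):
                if best and 0: pass
                r=least_squares(res,[330,420,0,400,0,250,0,a1,a7],max_nfev=30)
                if best is None or r.cost<best[0]: best=(r.cost,list(SG),r.x)
    return best
if __name__=="__main__":
    log('sw')
    b=fit();print(b[0],b[1],b[2].round(3));json.dump([b[1],list(b[2])],open('fk.json','w'))
    SG=b[1];print(np.array(res(b[2])).reshape(-1,9)[:,:3].round(2).tolist())
E
timeout 550 python3 fk.py
```

```text
sw 27.52 q [0.6789, 0.0485, -1.0831, 2.4596, 0.1883, 0.5198, 1.1238] qd [-0.16, 0.01, 0.14, -0.03, -0.01, -0.01, 0.01] p [284.5, 66.4, 246.5] tilt [0.1541, 0.0107]
2.8328412656286295 [-1, 1, -1, 1, -1, 1, -1] [ 3.68506e+02  5.69068e+02  6.79200e+00  3.90270e+02  9.75000e-01
  3.81686e+02  2.02610e+01 -4.40000e-02  1.52700e+00]
[[0.13, -0.19, 0.13], [0.05, -0.14, 0.1], [0.05, -0.14, 0.1], [0.11, -0.18, 0.14], [0.21, -0.33, 0.15], [0.23, -0.35, 0.15], [-0.18, 0.22, 0.13], [-0.39, 0.63, 0.12], [-0.43, 0.72, 0.11], [-0.22, 0.76, 0.12], [0.23, 0.55, 0.16], [-0.13, -0.27, -0.07], [-0.3, 0.05, -0.33], [-0.11, -0.14, -0.11], [-0.1, -0.18, -0.26], [-0.1, 0.23, -0.14], [-0.15, 0.71, -0.28], [-0.03, 0.25, -0.32], [0.3, -0.03, 0.02], [0.39, -0.67, 0.07]]
```

```bash
cat > fk2.py <<'E'
import fk; from fk import *
fk.SG=[-1,1,-1,1,-1,1,-1]
def fk2(q,P):
    h,L1,o1,L2,o2,L3,o3,a1,a7,x0,y0,b1,b2,b3,d2,d4,d6=P;s=fk.SG
    R=Rz(s[0]*q[0]+a1);p=np.array([x0,y0,h])+R@[0,0,0]
    R=R@Ry(q[1]+d2);R=R@Rz(-q[2]);p=p+R@[o1,b1,L1]
    R=R@Ry(q[3]+d4);R=R@Rz(-q[4]);p=p+R@[o2,b2,L2]
    R=R@Ry(q[5]+d6);R=R@Rz(-q[6]+a7);p=p+R@[o3,b3,L3]
    return p,R
def res2(P):
    o=[]
    for d in D:
        p,R=fk2(d['q'],P);A=Ro.from_euler('xyz',d['r']).as_matrix()
        o+=list((p-d['p'])/10)+list((R[:,2]-A[:,0])*30)+list((R[:,0]-A[:,1])*30)
    o+=list(np.array(P[9:])*[.01,.01,.01,.01,.01,1,1,1][:8])
    return o
if __name__=="__main__":
    r=least_squares(res2,[368,569,7,390,1,382,20,-.04,1.53]+[0]*8);print(r.cost,r.x.round(3).tolist());np.save('P.npy',r.x)
    print(np.abs(np.array(r.fun[:-8]).reshape(-1,9)[:,:3]).max(0)*10, np.abs(np.array(r.fun[:-8]).reshape(-1,9)[:,3:6]).max(0)/30)
E
python3 fk2.py
```

```text
0.4234323116118785 [308.424, 567.601, -4.072, 380.814, 0.282, 331.803, 0.681, -0.005, 1.566, 1.339, -5.642, -17.065, -6.277, 4.506, 0.001, 0.0, -0.001]
[4.1612106  2.30283465 1.26311814] [0.00112392 0.00088377 0.00010854]
```

```bash
cat > ik.py <<'E'
from fk2 import *
P=np.load('P.npy')
lo=np.array([-3.06,-.37,-1.25,.18,-1.1,.23,-2.94]);hi=np.array([3.06,2.12,1.32,2.47,4.24,1.98,2.94])
def ik(p,tilt,jaw,q0,w=1e-3):
    a=np.array([tilt[0],tilt[1],0.]);a[2]=-np.sqrt(1-a@a)
    z=np.array([np.cos(jaw),np.sin(jaw),0]);z-=a*(a@z);z/=np.linalg.norm(z);y=np.cross(z,a)
    def f(q):
        pp,R=fk2(q,P);return np.r_[(pp-p)/10,(R[:,2]-a)*50,(R[:,0]-y)*50,w*(q-q0)*10]
    r=least_squares(f,np.clip(q0,lo+.001,hi-.001),bounds=(lo,hi));return r.x,r.fun[:3]*10,np.linalg.norm(r.fun[3:6])/50
if __name__=="__main__":
    q0=np.array([-.3,.4,0,2,0,.6,1.])
    for nm,p in (('a',CAN['a']),('d',CAN['d']),('b',CAN['b'])):
        for z in (45,60,120):
            for t in (0,.05,.1,.15):
                q,e,te=ik(np.array([p[0]+22*t,p[1],z]),(t*.9,t*.44),1.6,q0);print(nm,z,t,q.round(2).tolist(),np.abs(e).max().round(1),te.round(3))
E
python3 ik.py
```

```text
a 45 0 [-0.5, 0.71, -0.03, 2.14, 0.07, 0.29, 1.01] 0.0 0.0
a 45 0.05 [-0.42, 0.7, -0.14, 2.19, 0.44, 0.23, 0.64] 0.0 0.0
a 45 0.1 [-0.32, 0.71, -0.29, 2.23, 1.03, 0.23, 0.06] 0.0 0.0
a 45 0.15 [-0.28, 0.71, -0.34, 2.28, 1.45, 0.23, -0.36] 0.0 0.0
a 60 0 [-0.5, 0.68, -0.04, 2.13, 0.07, 0.33, 1.01] 0.0 0.0
a 60 0.05 [-0.51, 0.67, -0.02, 2.17, 0.07, 0.25, 1.02] 0.0 0.0
a 60 0.1 [-0.35, 0.67, -0.25, 2.23, 0.81, 0.23, 0.28] 0.0 0.0
a 60 0.15 [-0.29, 0.67, -0.34, 2.27, 1.27, 0.23, -0.18] 0.0 0.0
a 120 0 [-0.48, 0.56, -0.06, 2.1, 0.07, 0.48, 1.01] 0.0 0.0
a 120 0.05 [-0.49, 0.55, -0.05, 2.14, 0.07, 0.41, 1.01] 0.0 0.0
a 120 0.1 [-0.5, 0.54, -0.03, 2.18, 0.07, 0.33, 1.01] 0.0 0.0
a 120 0.15 [-0.51, 0.53, -0.02, 2.22, 0.07, 0.24, 1.01] 0.0 0.0
d 45 0 [-0.4, 0.76, -0.05, 1.96, 0.09, 0.43, 1.08] 0.0 0.0
d 45 0.05 [-0.4, 0.74, -0.05, 2.0, 0.09, 0.35, 1.08] 0.0 0.0
d 45 0.1 [-0.41, 0.74, -0.04, 2.04, 0.09, 0.26, 1.08] 0.0 0.0
d 45 0.15 [-0.27, 0.74, -0.24, 2.1, 0.74, 0.23, 0.45] 0.0 0.0
d 60 0 [-0.4, 0.73, -0.06, 1.95, 0.09, 0.46, 1.08] 0.0 0.0
d 60 0.05 [-0.4, 0.72, -0.05, 2.0, 0.09, 0.38, 1.08]
[... 421 characters left out ...]
0.56, 1.13] 0.0 0.0
b 45 0.05 [-0.34, 0.8, -0.07, 1.81, 0.1, 0.48, 1.13] 0.0 0.0
b 45 0.1 [-0.33, 0.79, -0.07, 1.86, 0.1, 0.4, 1.13] 0.0 0.0
b 45 0.15 [-0.33, 0.78, -0.07, 1.9, 0.11, 0.31, 1.13] 0.0 0.0
b 60 0 [-0.34, 0.79, -0.07, 1.76, 0.09, 0.59, 1.14] 0.0 0.0
b 60 0.05 [-0.34, 0.78, -0.07, 1.81, 0.09, 0.51, 1.13] 0.0 0.0
b 60 0.1 [-0.33, 0.77, -0.07, 1.85, 0.1, 0.43, 1.13] 0.0 0.0
b 60 0.15 [-0.33, 0.75, -0.07, 1.9, 0.11, 0.34, 1.13] 0.0 0.0
b 120 0 [-0.34, 0.71, -0.08, 1.73, 0.08, 0.71, 1.15] 0.0 0.0
b 120 0.05 [-0.33, 0.69, -0.08, 1.78, 0.08, 0.63, 1.15] 0.0 0.0
b 120 0.1 [-0.33, 0.67, -0.08, 1.82, 0.08, 0.55, 1.15] 0.0 0.0
b 120 0.15 [-0.32, 0.66, -0.08, 1.87, 0.09, 0.47, 1.14] 0.0 0.0
```

```bash
cat > sim.py <<'E'
from ik import *
def J(q):
    p0,R0=fk2(q,P);M=np.zeros((6,7));h=1e-5
    for i in range(7):
        d=q.copy();d[i]+=h;p,R=fk2(d,P);M[:3,i]=(p-p0)/h/1000
        M[3:,i]=Ro.from_matrix(R@R0.T).as_rotvec()/h
    return M
def move(q,dp,n=10):
    for k in range(n):
        M=J(q);q=q+M.T@np.linalg.solve(M@M.T+1e-5*np.eye(6),np.r_[np.array(dp)/n/1000,0,0,0])
    return q
if __name__=="__main__":
    # history check: in move 565->411
    q=np.array([-.1468,.4491,-.34,1.7691,.2835,.8305,1.0413]);q=move(q,[-153.9,-66.4,-24]);print("pred",q.round(3),"meas [-0.071, 0.2389, -0.3632, 2.1943, 0.2551, 0.6057, 1.0538]")
    q0=np.array([0.6789,0.0485,-1.0831,2.4596,0.1883,0.5198,1.1238])
    for path in ([[200,130,0]],[[200,0,0]],[[0,-200,0],[150,0,0]],[[-60,-250,0],[250,0,0],[150,300,0]],[[0,150,20],[200,0,0]]):
        q=q0
        for d in path: q=move(q,d,20);print(d,q.round(2))
        print()
E
python3 sim.py
```

```text
pred [-0.078  0.239 -0.35   2.198  0.251  0.598  1.052] meas [-0.071, 0.2389, -0.3632, 2.1943, 0.2551, 0.6057, 1.0538]
[200, 130, 0] [ 0.13  0.48 -0.88  1.98  0.65  0.82  0.57]

[200, 0, 0] [ 0.44  0.42 -0.89  2.06  0.58  0.74  0.88]

[0, -200, 0] [ 1.16  0.09 -0.79  2.41 -0.01  0.53  2.07]
[150, 0, 0] [ 0.8   0.32 -0.69  2.13  0.29  0.62  1.62]

[-60, -250, 0] [ 1.21  0.04 -0.5   2.44 -0.18  0.55  2.54]
[250, 0, 0] [ 0.69  0.37 -0.47  2.02  0.19  0.65  1.81]
[150, 300, 0] [-0.02  0.53 -0.37  1.71  0.33  0.79  1.13]

[0, 150, 20] [ 0.15  0.19 -1.12  2.29  0.45  0.72  0.38]
[200, 0, 0] [ 0.16  0.48 -0.97  1.93  0.65  0.9   0.54]
```

```bash
cat > sim2.py <<'E'
from sim import *
def row(q,d,roll,n=1,lam=1e-5):
    p,R=fk2(q,P)  # R cols: x=tool y? we set R[:,0]=tool y, R[:,2]=tool x(approach); tool z = x cross y -> a x y
    a=R[:,2];y=R[:,0];z=np.cross(a,y);dp=a*d[0]+y*d[1]+z*d[2]
    for k in range(n):
        M=J(q);q=q+M.T@np.linalg.solve(M@M.T+lam*np.eye(6),np.r_[dp/n/1000,a*np.radians(roll)/n])
    return q
def tilt(q):
    p,R=fk2(q,P);return R[:2,2].round(4),p.round(1)
if __name__=="__main__":
    q=np.array([-.3,.53,-.04,1.74,.06,.80,1.05])
    # normalise to measured-ish state before roll test: (577,183.6,218) tilt (.075,-.001) jaw 1.503
    q,_,_=ik(np.array([577.1,183.6,218.1]),(.075,-.001),1.503,q)
    print("start",tilt(q),q.round(3))
    for r in (10.3,)*4+(-10.3,)*4: q=row(q,[0,0,0],r)
    print("after roll +-: pred",tilt(q),q.round(3)," meas tilt .091 z+13.7, q [-0.329 .525 -.057 1.723 .081 .809 1.083]")
E
python3 sim2.py
```

```text
start (array([ 0.075, -0.001]), array([577.1, 183.6, 218.1])) [-0.332  0.544 -0.058  1.731  0.081  0.799  1.068]
after roll +-: pred (array([0.0821, 0.0011]), array([578.5, 183.6, 220.3])) [-0.331  0.54  -0.058  1.732  0.083  0.795  1.068]  meas tilt .091 z+13.7, q [-0.329 .525 -.057 1.723 .081 .809 1.083]
```

```bash
cat > opt.py <<'E'
from sim2 import *
for q in (np.array([-.1468,.4491,-.34,1.7691,.2835,.8305,1.0413]), np.array([0.6789,0.0485,-1.0831,2.4596,0.1883,0.5198,1.1238]), np.array([.2244,.6736,-.3178,1.2845,.207,1.0461,1.4107]),np.array([.13,.48,-.88,1.98,.65,.82,.57])):
    sc=np.array([40,40,40,10.]);B=np.zeros((4,4))
    def f(v):
        t=0
        for s in(1,-1):
            u=s*np.array(v)*sc;q1=row(q,u[:3],u[3]);t+=(fk2(q1,P)[1][0,2]-fk2(q,P)[1][0,2])/2
        return t
    I=np.eye(4)
    for i in range(4):
        for j in range(4):B[i,j]=(f(I[i]+I[j])-f(I[i]-I[j]))/4
    w,V=np.linalg.eigh(B);print(tilt(q),"eig",w.round(4),"vmin",V[:,0].round(2),"diag",np.diag(B).round(4))
E
python3 opt.py
```

```text
(array([0.147 , 0.0003]), array([564.7, 175.1, 270.2])) eig [-0.0014  0.0001  0.0004  0.0008] vmin [-0.85 -0.5   0.06  0.18] diag [-0.0009 -0.0002  0.0004  0.0006]
(array([0.1542, 0.0105]), array([288.6,  64.5, 246.2])) eig [-0.0072 -0.0002  0.0004  0.0181] vmin [-0.84 -0.36  0.41 -0.1 ] diag [0.0004 0.006  0.0047 0.0001]
(array([0.1677, 0.0185]), array([754.6, -64.6, 291. ])) eig [-0.0004 -0.0001  0.0003  0.0007] vmin [ 0.05 -1.    0.   -0.06] diag [-0.     -0.0004  0.0003  0.0007]
(array([0.1547, 0.0017]), array([486.7, 195.7, 242.3])) eig [-0.0048  0.0002  0.0006  0.0009] vmin [-0.84 -0.52  0.16  0.02] diag [-0.0033 -0.0011  0.0005  0.0009]
```

```bash
python3 -c "
from h import *
s=status.read_state();R=Ro.from_euler('xyz',s['tool_rot']).as_matrix();print((R.T@[200,100,20]).round(),R.round(3).tolist());log('s')"
```

```text
[  12. -210.   77.] [[0.154, -0.982, -0.11], [0.011, -0.11, 0.994], [-0.988, -0.154, -0.006]]
s 27.52 q [0.6789, 0.0485, -1.0831, 2.4596, 0.1883, 0.5198, 1.1238] qd [-0.16, 0.01, 0.14, -0.03, -0.01, -0.01, 0.01] p [284.5, 66.4, 246.5] tilt [0.1541, 0.0107]
```

>>> {"name": "apply_moves", "arguments": {"targets": [[[0,-45,20],0,70],[[0,-45,20],0,70],[[0,-45,20],0,70],[[0,0,0],0,70]]}}

```text
clock: 28.02
eef_pos: [420.0, 144.3, 266.1]
tool_rot: [-1.623, 1.413, 0.054]
force: [-0.8, -0.8, 0.1]
width: 70.0
```

```bash
python3 -c "
from h import *
log('s')"
```

```text
s 28.02 q [0.3285, 0.3362, -0.9901, 2.1223, 0.5385, 0.7649, 0.6796] qd [-0.02, 0.0, 0.01, 0.06, 0.01, 0.04, -0.03] p [420.0, 144.3, 266.1] tilt [0.1565, 0.0085]
```

>>> {"name": "apply_moves", "arguments": {"targets": [[[-50,-30,0],0,70],[[-50,-30,0],0,70],[[50,30,0],0,70],[[50,30,0],0,70],[[0,0,0],0,70]]}}

```text
clock: 28.65
eef_pos: [425.6, 150.7, 267.4]
tool_rot: [-1.61, 1.41, 0.073]
force: [0.1, -0.1, 1.4]
width: 69.9
```

```bash
python3 -c "
from h import *
log('s')"
```

```text
s 28.65 q [0.3154, 0.3457, -0.9897, 2.1076, 0.5475, 0.772, 0.6723] qd [0.0, -0.02, -0.02, -0.12, 0.02, 0.0, -0.01] p [425.6, 150.7, 267.4] tilt [0.1602, 0.0116]
```

No gain from that cycle, so I'm stopping the tilt correction. The present arm posture (joint 3 ≈ -1) may give joint 6 more room at the near cans, so I'll check it with the fitted kinematics.

```bash
cat > chk.py <<'E'
from sim import *
s=status.read_state();q0=np.array(s['qpos'])
def to(q,X,n=20):
    p=fk2(q,P)[0];return move(q,np.array(X)-p,n)
for path in ([(508,206,200),(508,206,55),(508,206,160),(561,-173,160),(561,-173,55)],[(581,203,200),(581,203,65),(581,203,160),(540,-249,160),(540,-249,65)],[(430,213,200),(430,213,45),(430,213,160),(582,-98,160),(582,-98,45)]):
    q=q0
    for X in path:
        q=to(q,X);print(X,q.round(2).tolist(),tilt if 0 else "")
    print()
E
python3 chk.py
```

```text
(508, 206, 200) [0.07, 0.57, -0.82, 1.98, 0.76, 0.76, 0.48] 
(508, 206, 55) [-0.12, 0.76, -0.53, 2.1, 1.15, 0.47, 0.11] 
(508, 206, 160) [0.03, 0.62, -0.76, 2.02, 0.84, 0.68, 0.41] 
(561, -173, 160) [0.84, 0.7, -0.88, 1.93, 0.79, 0.71, 1.21] 
(561, -173, 55) [0.71, 0.83, -0.68, 1.99, 1.02, 0.51, 1.02] 

(581, 203, 200) [0.09, 0.66, -0.82, 1.81, 0.76, 0.84, 0.59] 
(581, 203, 65) [-0.02, 0.82, -0.62, 1.91, 1.01, 0.6, 0.36] 
(581, 203, 160) [0.07, 0.7, -0.77, 1.85, 0.82, 0.78, 0.54] 
(540, -249, 160) [1.0, 0.71, -0.91, 1.92, 0.79, 0.73, 1.35] 
(540, -249, 65) [0.88, 0.84, -0.74, 1.96, 0.98, 0.56, 1.2] 

(430, 213, 200) [0.02, 0.47, -0.84, 2.15, 0.76, 0.67, 0.35] 
(430, 213, 45) [-0.28, 0.72, -0.42, 2.28, 1.44, 0.35, -0.31] 
(430, 213, 160) [-0.04, 0.53, -0.75, 2.19, 0.86, 0.59, 0.26] 
(582, -98, 160) [0.69, 0.69, -0.86, 1.92, 0.79, 0.72, 1.08] 
(582, -98, 45) [0.54, 0.84, -0.64, 1.98, 1.03, 0.5, 0.87]
```

This posture keeps every pick and place well inside the limits, including can A. On to can D.

```bash
python3 -c "
from h import *
gp(*CAN['d'],200,3)"
```

```text
t 28.65 pos [425.6 150.7 267.4] err world [ 82.4  55.4 -67.4] jaw 1.683 square 1.643 w 69.9 F [ 0.1 -0.1  1.4] tilt [ 0.16   0.012 -0.987] down= [0.987 0.16  0.006] q [0.32, 0.35, -0.99, 2.11, 0.55, 0.77, 0.67]
  d [ 80.3 -76.1  46.3] horizontal only [ 13.8 -86.9  45.9] per row [ 26.8 -25.4  15.4]
```

>>> {"name": "apply_moves", "arguments": {"targets": [[[20,-26,15],0,70],[[25,-26,16],0,70],[[25,-26,16],0,70],[[0,0,0],0,70]]}}

```text
clock: 29.15
eef_pos: [518.6, 211.7, 214.8]
tool_rot: [-1.626, 1.398, 0.057]
force: [-0.6, 0.8, -0.2]
width: 69.7
```

```bash
python3 -c "
from h import *
gp(*CAN['d'],100,4)"
```

```text
t 29.15 pos [518.6 211.7 214.8] err world [ -10.3   -5.6 -114.8] jaw 1.682 square 1.628 w 69.7 F [-0.6  0.8 -0.2] tilt [ 0.171  0.01  -0.985] down= [0.985 0.171 0.009] q [0.08, 0.57, -0.84, 1.93, 0.74, 0.8, 0.51]
  d [111.3  30.4  -3.4] horizontal only [-1.8 10.8 -4.5] per row [27.8  7.6 -0.8]
```

>>> {"name": "apply_moves", "arguments": {"targets": [[[25,10,-2],0,70],[[28,8,-1],0,70],[[28,7,0],0,70],[[0,0,0],0,70]]}}

```text
clock: 29.65
eef_pos: [514.5, 208.4, 135.4]
tool_rot: [-1.633, 1.387, 0.049]
force: [-1.5, 0.2, 0.2]
width: 70.1
```

```bash
python3 -c "
from h import *
gp(*CAN['d'],50,4)
im,d=eyes.get_image('wrist');cv2.imwrite('pics/w5.png',im)"
```

```text
t 29.65 pos [514.5 208.4 135.4] err world [ -6.   -2.4 -85.4] jaw 1.68 square 1.62 w 70.1 F [-1.5  0.2  0.2] tilt [ 0.183  0.009 -0.983] down= [0.983 0.183 0.011] q [-0.02, 0.65, -0.7, 2.03, 0.94, 0.63, 0.32]
  d [82.9 21.7 -0.7] horizontal only [-1.1  6.1 -1.7] per row [20.7  5.4 -0.2]
```

View pics/w5.png

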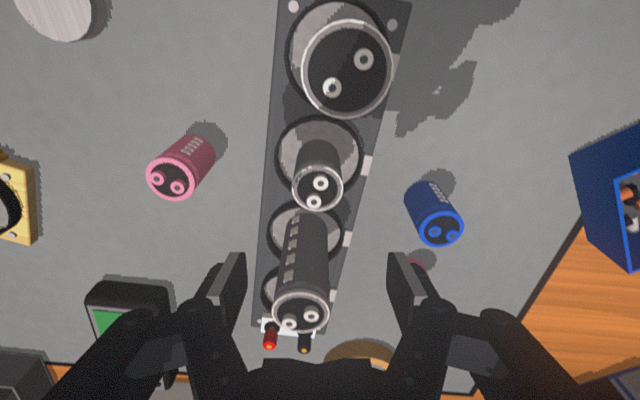

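Can D (px 317,190) is on the finger midline; can B stands behind the jaws, clear. Continuing down.

>>> {"name": "apply_moves", "arguments": {"targets": [[[26,8,-1],0,70],[[26,6,0],0,70],[[26,5,0],0,70],[[0,0,0],0,70]]}}

```text
clock: 30.2
eef_pos: [520.3, 210.2, 64.1]
tool_rot: [-1.604, 1.367, 0.075]
force: [-0.1, -0.1, 0.8]
width: 69.9
```

```bash
python3 -c "
from h import *
gp(*CAN['d'],48,4)"
```

```text
t 30.2 pos [520.3 210.2  64.1] err world [-11.4  -4.  -16.1] jaw 1.678 square 1.646 w 69.9 F [-0.1 -0.1  0.8] tilt [ 0.202  0.015 -0.979] down= [0.979 0.203 0.007] q [-0.14, 0.75, -0.52, 2.08, 1.19, 0.47, 0.07]
  d [13.4 14.8 -2.7] horizontal only [-2.4 11.5 -2.8] per row [ 3.4  3.7 -0.7]
```

>>> {"name": "apply_moves", "arguments": {"targets": [[[6,8,-2],0,70],[[6,7,-1],0,70],[[0,0,0],0,70]]}}

```text
clock: 30.58
eef_pos: [513.9, 208.3, 56.0]
tool_rot: [-1.587, 1.355, 0.09]
force: [0.6, -0.3, -0.2]
width: 70.2
```

```bash
python3 -c "
from h import *
gp(*CAN['d'],47,4)"
```

```text
t 30.57 pos [513.9 208.3  56. ] err world [-4.7 -2.1 -9. ] jaw 1.677 square 1.661 w 70.2 F [ 0.6 -0.3 -0.2] tilt [ 0.214  0.019 -0.977] down= [0.977 0.214 0.004] q [-0.17, 0.75, -0.48, 2.11, 1.28, 0.42, -0.03]
  d [ 7.7  6.7 -1.6] horizontal only [-1.   4.7 -1.6] per row [ 1.9  1.7 -0.4]
```

>>> {"name": "apply_moves", "arguments": {"targets": [[[9,6,-1],0,70],[[0,0,0],0,28],[[0,0,0],0,28],[[0,0,0],0,28],[[0,0,0],0,28],[[0,0,0],0,28],[[0,0,0],0,28]]}}

```text
clock: 31.45
eef_pos: [515.5, 208.8, 51.6]
tool_rot: [-1.573, 1.344, 0.102]
force: [0.0, -0.4, -1.7]
width: 34.2
```

```bash
python3 -c "
from h import *
gp(*CAN['d'],47,4)
im,d=eyes.get_image('wrist');cv2.imwrite('pics/w6.png',im)"
```

```text
t 31.45 pos [515.5 208.8  51.6] err world [-6.1 -2.5 -4.6] jaw 1.675 square 1.672 w 34.2 F [ 0.  -0.4 -1.7] tilt [ 0.224  0.023 -0.974] down= [0.974 0.225 0.001] q [-0.19, 0.76, -0.45, 2.12, 1.33, 0.4, -0.09]
  d [ 3.1  7.2 -1.9] horizontal only [-1.4  6.1 -1.9] per row [ 0.8  1.8 -0.5]
```

View pics/w6.png

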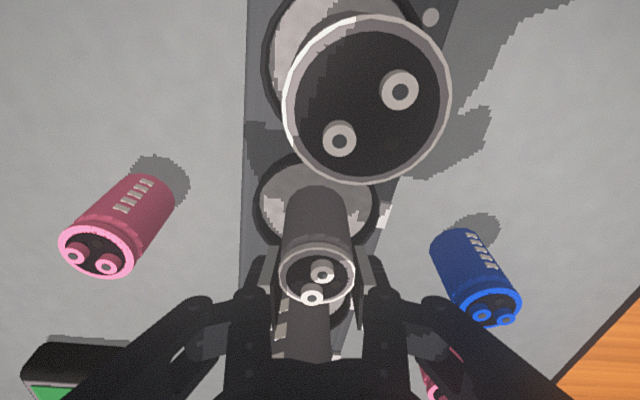

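Can D is gripped (px 317,275), width 34. Lifting.

>>> {"name": "apply_moves", "arguments": {"targets": [[[-10,-2,0],0,28],[[-25,-5,0],0,28],[[-35,-8,0],0,28],[[-35,-8,0],0,28]]}}

```text
clock: 32.0
eef_pos: [511.7, 207.8, 158.4]
tool_rot: [-1.589, 1.352, 0.088]
force: [0.9, 0.4, -0.4]
width: 34.3
```

```bash
python3 -c "
from h import *
gp(*NEST['d'],160,9)
im,d=eyes.get_image('wrist');cv2.imwrite('pics/w7.png',im)"
```

```text
t 32.0 pos [511.7 207.8 158.4] err world [  50.5 -380.7    1.6] jaw 1.677 square 1.659 w 34.3 F [ 0.9  0.4 -0.4] tilt [ 0.216  0.019 -0.976] down= [0.976 0.217 0.004] q [-0.02, 0.6, -0.69, 2.05, 0.92, 0.6, 0.32]
  d [   2.1   -9.7 -384. ] horizontal only [   3.6   -9.3 -383.9] per row [  0.2  -1.1 -42.7]
```

View pics/w7.png

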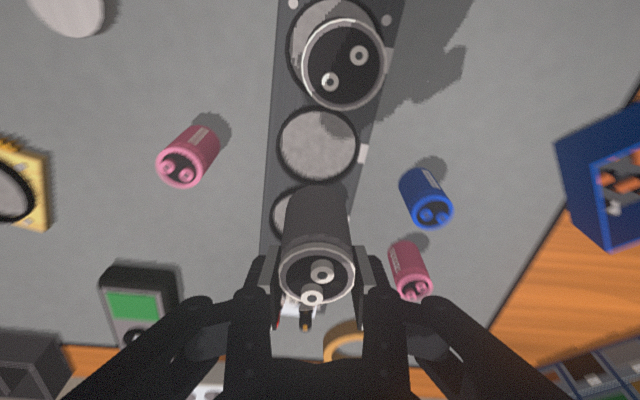

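>>> {"name": "apply_moves", "arguments": {"targets": [[[0,-1,-42],0,28],[[0,-1,-42],0,28],[[0,-1,-42],0,28],[[0,-1,-42],0,28],[[0,-1,-42],0,28],[[0,-1,-42],0,28],[[0,-1,-42],0,28],[[0,0,-30],0,28],[[0,0,0],0,28]]}}

```text
clock: 33.17
eef_pos: [556.9, -121.4, 164.1]
tool_rot: [-1.572, 1.344, 0.107]
force: [0.4, -0.2, -0.7]
width: 34.0
```

```bash
python3 -c "
from h import *
gp(*NEST['d'],110,3)"
```

```text
t 33.17 pos [ 556.9 -121.4  164.1] err world [  5.5 -51.5 -54.1] jaw 1.679 square 1.678 w 34.0 F [ 0.4 -0.2 -0.7] tilt [ 0.224  0.024 -0.974] down= [0.974 0.225 0.   ] q [0.75, 0.65, -0.83, 2.0, 0.83, 0.58, 1.08]
  d [ 52.7  12.2 -51.8] horizontal only [  0.    0.  -51.8] per row [ 17.6   4.1 -17.3]
```

```bash
cat >> h.py <<'E'
def tcp(x,y,z,n=1):
    s=status.read_state();R=Ro.from_euler('xyz',s['tool_rot']).as_matrix();e=np.array(s['eef_pos']);E=np.array([x,y,z])-e
    print("t",round(s['clock'],2),"pos",e.round(1),"err",E.round(1),"w",round(s['width'],1),"F",np.round(s['force'],1),"down",(R.T@[0,0,-1]).round(3),"q6",round(s['qpos'][5],2),"d",(R.T@E).round(1),"per",(R.T@E/n).round(1),"horiz",(R.T@(E*[1,1,0])).round(1))
E
echo
```

>>> {"name": "apply_moves", "arguments": {"targets": [[[15,0,-28],0,28],[[20,2,-25],0,28],[[15,2,0],0,28],[[0,0,0],0,28]]}}

```text
clock: 33.67
eef_pos: [570.4, -168.8, 113.2]
tool_rot: [-1.561, 1.343, 0.124]
force: [0.4, 0.4, 0.5]
width: 34.5
```

```bash
python3 -c "
from h import *
tcp(568.5,-172.9,85,2)"
```

```text
t 33.67 pos [ 570.4 -168.8  113.2] err [ -1.9  -4.1 -28.2] w 34.5 F [0.4 0.4 0.5] down [ 0.974  0.226 -0.002] q6 0.52 d [27.   8.7 -4. ] per [13.5  4.4 -2. ] horiz [-0.5  2.3 -3.9]
```

>>> {"name": "apply_moves", "arguments": {"targets": [[[13,5,-2],0,28],[[13,5,-2],0,28],[[0,0,0],0,28]]}}

```text
clock: 34.05
eef_pos: [567.1, -170.0, 85.0]
tool_rot: [-1.559, 1.342, 0.131]
force: [0.7, 0.2, -1.2]
width: 34.3
```

```bash
python3 -c "
from h import *
tcp(568.5,-172.9,60,2)
im,d=eyes.get_image('wrist');cv2.imwrite('pics/w8.png',im)
im,d=eyes.get_image('scene');cv2.imwrite('pics/s8.png',cv2.resize(im[80:240,190:340],None,fx=3.7,fy=3.7,interpolation=2))"
```

```text
t 34.05 pos [ 567.1 -170.    85. ] err [  1.4  -2.9 -25. ] w 34.3 F [ 0.7  0.2 -1.2] down [ 0.974  0.227 -0.003] q6 0.46 d [24.5  4.7 -3.1] per [12.3  2.3 -1.6] horiz [ 0.2 -1.  -3.1]
```

View pics/w8.png

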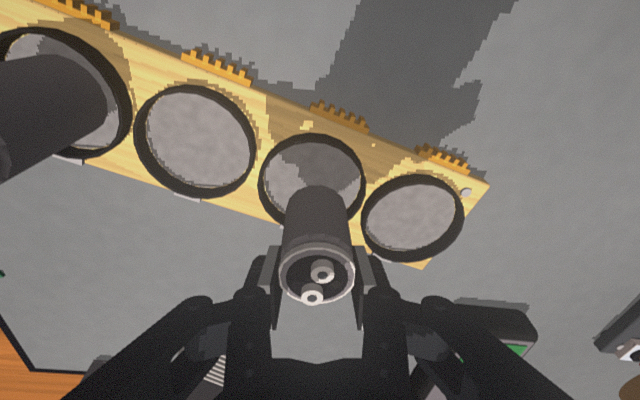

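View pics/s8.png

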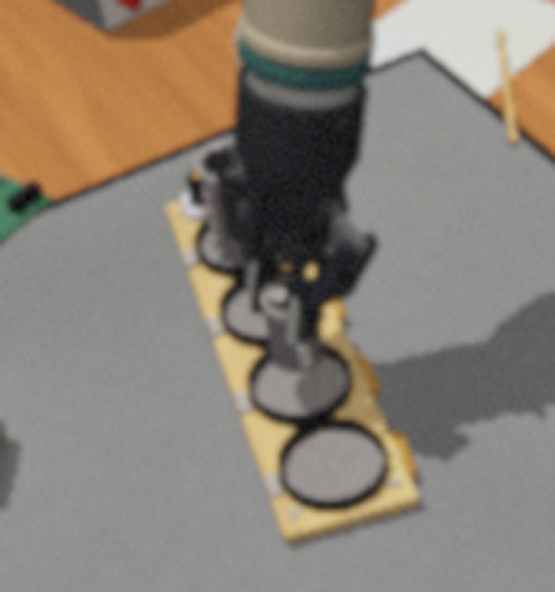

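Can D hangs over nest 3 (px 312,178), the third from the posts. Nest 2 is still empty on its left and nest 4 on its right. Lowering.

>>> {"name": "apply_moves", "arguments": {"targets": [[[12,3,-3],0,28],[[12,3,0],0,28],[[5,1,0],0,28],[[0,0,0],0,28]]}}

```text
clock: 34.65
eef_pos: [568.8, -173.2, 54.5]
tool_rot: [-1.561, 1.339, 0.128]
force: [0.2, -0.0, 0.1]
width: 33.9
```

```bash
python3 -c "
from h import *
tcp(568.5,-172.9,51.6,2)"
```

```text
t 34.65 pos [ 568.8 -173.2   54.5] err [-0.3  0.3 -2.9] w 33.9 F [ 0.2 -0.   0.1] down [ 0.973  0.23  -0.002] q6 0.38 d [2.8 0.9 0.4] per [1.4 0.5 0.2] horiz [-0.1  0.3  0.4]
```

>>> {"name": "apply_moves", "arguments": {"targets": [[[2,0.5,0],0,28],[[0,0,0],0,28]]}}

```text
clock: 34.9
eef_pos: [569.1, -173.1, 52.6]
tool_rot: [-1.56, 1.338, 0.129]
force: [-0.2, -0.2, -0.4]
width: 34.0
```

>>> {"name": "apply_moves", "arguments": {"targets": [[[1.5,0.5,0],0,28],[[0,0,0],0,28]]}}

```text
clock: 35.15
eef_pos: [569.2, -173.1, 51.3]
tool_rot: [-1.561, 1.337, 0.128]
force: [-0.1, 0.2, -0.8]
width: 34.6
```

>>> {"name": "apply_moves", "arguments": {"targets": [[[1.2,0.3,0],0,28],[[0,0,0],0,28]]}}

```text
clock: 35.4
eef_pos: [570.0, -173.2, 51.2]
tool_rot: [-1.565, 1.335, 0.124]
force: [-0.2, -0.8, -1.0]
width: 34.0
```

>>> {"name": "apply_moves", "arguments": {"targets": [[[1.2,0.3,0],0,28],[[0,0,0],0,28]]}}

```text
clock: 35.65
eef_pos: [570.6, -173.2, 51.1]
tool_rot: [-1.569, 1.334, 0.12]
force: [-1.0, -0.8, -0.6]
width: 34.3
```

Stalled at 51.1, so it's on the floor. Releasing with a small opening; nothing adjacent is in the way here.

>>> {"name": "apply_moves", "arguments": {"targets": [[[0,0,0],0,42],[[0,0,0],0,50],[[0,0,0],0,60],[[0,0,0],0,60],[[-25,-6,0],0,60],[[-35,-8,0],0,60],[[-40,-9,0],0,60],[[-40,-9,0],0,60]]}}

```text
clock: 36.65
eef_pos: [566.6, -172.8, 194.4]
tool_rot: [-1.552, 1.341, 0.138]
force: [1.1, -0.4, -0.2]
width: 60.2
```

```bash
python3 -c "
from h import *
gp(*CAN['b'],190,9)
im,d=eyes.get_image('wrist');cv2.imwrite('pics/w9.png',im)"
```

```text
t 36.65 pos [ 566.6 -172.8  194.4] err world [ 16.  376.3  -4.4] jaw 1.691 square 1.709 w 60.2 F [ 1.1 -0.4 -0.2] tilt [ 0.225  0.031 -0.974] down= [ 0.974  0.227 -0.004] q [0.9, 0.66, -0.92, 1.91, 0.75, 0.69, 1.28]
  d [ 19.7 -58.1 371.7] horizontal only [ 15.4 -59.1 371.7] per row [ 2.2 -6.5 41.3]
```

View pics/w9.png

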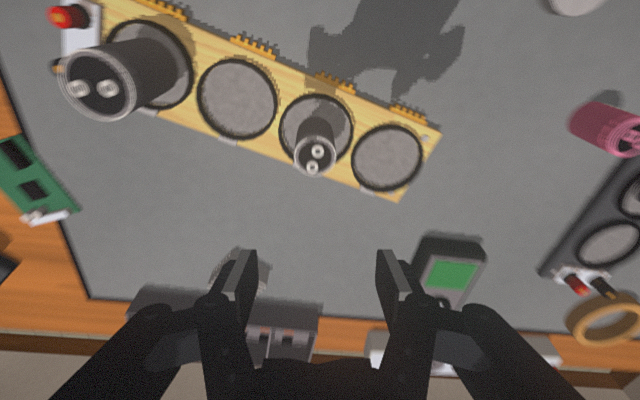

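Can C is in nest 1 and can D in nest 3, both upright. Next is can B.

>>> {"name": "apply_moves", "arguments": {"targets": [[[0,-6,42],0,70],[[0,-6,42],0,70],[[0,-6,42],0,70],[[0,-6,42],0,70],[[0,-6,42],0,70],[[0,-6,42],0,70],[[0,-6,42],0,70],[[0,-5,35],0,70],[[0,0,0],0,70]]}}

```text
clock: 37.83
eef_pos: [578.4, 168.2, 212.1]
tool_rot: [-1.564, 1.328, 0.122]
force: [0.3, 0.0, 0.3]
width: 69.9
```

```bash
python3 -c "
from h import *
gp(*CAN['b'],130,3)
im,d=eyes.get_image('wrist');cv2.imwrite('pics/w10.png',im)"
```

```text
t 37.83 pos [578.4 168.2 212.1] err world [  4.6  35.3 -82.1] jaw 1.687 square 1.693 w 69.9 F [0.3 0.  0.3] tilt [ 0.239  0.029 -0.971] down= [ 0.971  0.24  -0.002] q [0.16, 0.59, -0.8, 1.9, 0.8, 0.73, 0.6]
  d [81.8 11.4 34.4] horizontal only [ 2.1 -8.3 34.5] per row [27.3  3.8 11.5]
```

View pics/w10.png

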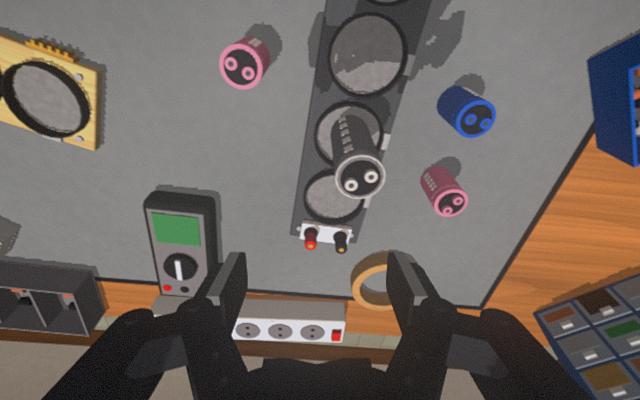

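Can B stands in its nest (px 358,177); it needs 35 mm in y. Aligning before the descent.

>>> {"name": "apply_moves", "arguments": {"targets": [[[5,-3,18],0,70],[[5,-3,17],0,70],[[15,0,0],0,70],[[0,0,0],0,70]]}}

```text
clock: 38.38
eef_pos: [586.9, 193.6, 185.4]
tool_rot: [-1.602, 1.333, 0.074]
force: [-0.3, 0.0, 0.3]
width: 70.3
```

```bash
python3 -c "
from h import *
gp(*CAN['b'],65,5)"
```

```text
t 38.38 pos [586.9 193.6 185.4] err world [  -4.1    9.6 -120.4] jaw 1.675 square 1.645 w 70.3 F [-0.3  0.   0.3] tilt [ 0.235  0.018 -0.972] down= [0.972 0.236 0.007] q [0.07, 0.64, -0.74, 1.88, 0.85, 0.72, 0.51]
  d [116.2  31.3  10.8] horizontal only [-0.8  2.9  9.9] per row [23.2  6.3  2.2]
```

>>> {"name": "apply_moves", "arguments": {"targets": [[[15,6,10],0,70],[[25,7,0],0,70],[[25,7,0],0,70],[[0,0,0],0,70]]}}

```text
clock: 38.88
eef_pos: [583.0, 195.8, 115.3]
tool_rot: [-1.618, 1.333, 0.051]
force: [-0.2, -0.2, 0.6]
width: 69.9
```

```bash
python3 -c "
from h import *
gp(*CAN['b'],65,3)"
```

```text
t 38.88 pos [583.  195.8 115.3] err world [ -0.1   7.3 -50.3] jaw 1.668 square 1.622 w 69.9 F [-0.2 -0.2  0.6] tilt [ 0.235  0.012 -0.972] down= [0.972 0.235 0.011] q [-0.02, 0.72, -0.62, 1.94, 1.01, 0.59, 0.34]
  d [49.  11.2  7.8] horizontal only [ 0.1 -0.6  7.3] per row [16.3  3.7  2.6]
```

>>> {"name": "apply_moves", "arguments": {"targets": [[[15,5,6],0,70],[[17,5,2],0,70],[[14,4,0],0,70],[[0,0,0],0,70]]}}

```text
clock: 39.38
eef_pos: [583.3, 200.6, 70.6]
tool_rot: [-1.615, 1.327, 0.049]
force: [0.3, -0.1, -0.5]
width: 70.1
```

```bash
python3 -c "
from h import *
gp(*CAN['b'],66,3)"
```

```text
t 39.38 pos [583.3 200.6  70.6] err world [-0.3  2.4 -4.6] jaw 1.663 square 1.62 w 70.1 F [ 0.3 -0.1 -0.5] tilt [ 0.241  0.012 -0.97 ] down= [0.97  0.241 0.011] q [-0.09, 0.78, -0.53, 1.96, 1.14, 0.5, 0.2]
  d [4.4 1.2 2.5] horizontal only [-0.   0.   2.5] per row [1.5 0.4 0.8]
```

Good alignment. Closing.

>>> {"name": "apply_moves", "arguments": {"targets": [[[3,1,2],0,34],[[0,0,0],0,34],[[0,0,0],0,34],[[0,0,0],0,34],[[0,0,0],0,34],[[0,0,0],0,34]]}}

```text
clock: 40.12
eef_pos: [584.4, 202.4, 69.9]
tool_rot: [-1.61, 1.324, 0.052]
force: [0.4, 0.0, -0.9]
width: 38.9
```

```bash
python3 -c "
from h import *
gp(*CAN['b'],66,3)"
```

```text
t 40.12 pos [584.4 202.4  69.9] err world [-1.3  0.7 -3.9] jaw 1.661 square 1.623 w 38.9 F [ 0.4  0.  -0.9] tilt [ 0.244  0.013 -0.97 ] down= [0.97  0.244 0.01 ] q [-0.09, 0.78, -0.52, 1.96, 1.14, 0.5, 0.19]
  d [3.5 2.1 0.8] horizontal only [-0.3  1.2  0.8] per row [1.2 0.7 0.3]
```

>>> {"name": "apply_moves", "arguments": {"targets": [[[-10,-2,0],0,34],[[-25,-6,0],0,34],[[-35,-8,0],0,34],[[-35,-8,0],0,34]]}}

```text
clock: 40.62
eef_pos: [579.7, 202.6, 179.1]
tool_rot: [-1.621, 1.33, 0.043]
force: [0.1, 0.1, -1.2]
width: 38.7
```

```bash
python3 -c "
from h import *
tcp(543.5,-248.3,175,10)"
```

```text
t 40.62 pos [579.7 202.6 179.1] err [ -36.2 -450.9   -4.1] w 38.7 F [ 0.1  0.1 -1.2] down [0.971 0.238 0.012] q6 0.7 d [  -9.3   77.4 -445.6] per [ -0.9   7.7 -44.6] horiz [ -13.3   76.4 -445.6]
```

>>> {"name": "apply_moves", "arguments": {"targets": [[[-1,7,-43],0,34],[[-1,7,-43],0,34],[[-1,7,-43],0,34],[[-1,7,-43],0,34],[[-1,7,-43],0,34],[[-1,7,-43],0,34],[[-1,7,-43],0,34],[[-1,7,-43],0,34],[[-1,5,-30],0,34],[[0,0,0],0,34]]}}

```text
clock: 41.88
eef_pos: [554.9, -185.6, 187.2]
tool_rot: [-1.621, 1.318, 0.047]
force: [0.6, 1.0, -1.9]
width: 38.5
```

```bash
python3 -c "
from h import *
tcp(543.5,-248.3,175,2)"
```

```text
t 41.88 pos [ 554.9 -185.6  187.2] err [-11.4 -62.7 -12.2] w 38.5 F [ 0.6  1.  -1.9] down [0.968 0.25  0.013] q6 0.62 d [  8.2  20.  -61.2] per [  4.1  10.  -30.6] horiz [ -3.6  17.  -61.3]
```

>>> {"name": "apply_moves", "arguments": {"targets": [[[0,9,-31],0,34],[[2,9,-31],0,34],[[0,0,0],0,34]]}}

```text
clock: 42.25
eef_pos: [544.6, -247.5, 183.4]
tool_rot: [-1.622, 1.316, 0.051]
force: [0.8, -0.1, -1.8]
width: 39.0
```

```bash
python3 -c "
from h import *
tcp(543.5,-248.3,105,3)
im,d=eyes.get_image('wrist');cv2.imwrite('pics/w11.png',im)"
```

```text
t 42.25 pos [ 544.6 -247.5  183.4] err [ -1.1  -0.8 -78.4] w 39.0 F [ 0.8 -0.1 -1.8] down [0.968 0.252 0.013] q6 0.64 d [75.6 20.8  0.4] per [25.2  6.9  0.1] horiz [-0.3  1.1 -0.6]
```

View pics/w11.png

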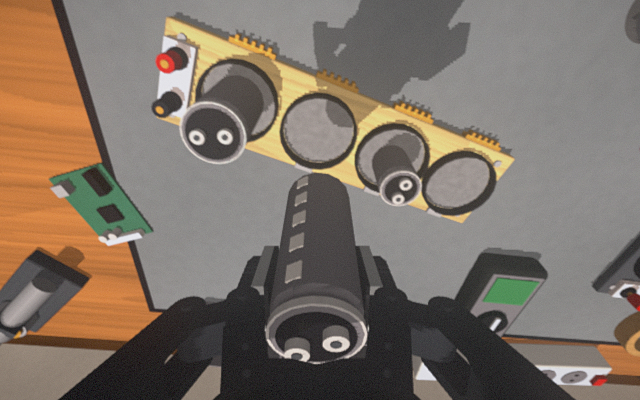

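Can B hangs over nest 2 (px 318,130), between C and D. Lowering.

>>> {"name": "apply_moves", "arguments": {"targets": [[[20,6,-1],0,34],[[24,7,0],0,34],[[22,6,0],0,34],[[0,0,0],0,34]]}}

```text
clock: 42.8
eef_pos: [547.4, -238.4, 117.4]
tool_rot: [-1.612, 1.309, 0.074]
force: [-0.8, 0.2, -1.2]
width: 38.8
```

```bash
python3 -c "
from h import *
tcp(543.5,-248.3,85,2)"
```

```text
t 42.8 pos [ 547.4 -238.4  117.4] err [ -3.9  -9.9 -32.4] w 38.8 F [-0.8  0.2 -1.2] down [0.966 0.258 0.011] q6 0.49 d [30.1 13.2 -9.1] per [15.1  6.6 -4.5] horiz [-1.2  4.8 -9.4]
```

>>> {"name": "apply_moves", "arguments": {"targets": [[[3,5,-10],0,34],[[14,5,-2],0,34],[[0,0,0],0,34]]}}

```text
clock: 43.18
eef_pos: [545.3, -250.7, 100.0]
tool_rot: [-1.617, 1.306, 0.072]
force: [0.0, 0.1, -1.8]
width: 39.0
```

```bash
python3 -c "
from h import *
tcp(543.5,-248.3,85,2)"
```

```text
t 43.17 pos [ 545.3 -250.7  100. ] err [ -1.8   2.4 -15. ] w 39.0 F [ 0.   0.1 -1.8] down [0.965 0.262 0.012] q6 0.45 d [14.1  5.4  2.8] per [7.  2.7 1.4] horiz [-0.4  1.4  2.6]
```

>>> {"name": "apply_moves", "arguments": {"targets": [[[9,4,1],0,34],[[9,3,0],0,34],[[0,0,0],0,34]]}}

```text
clock: 43.55
eef_pos: [543.1, -250.2, 79.7]
tool_rot: [-1.617, 1.305, 0.072]
force: [0.1, -0.6, -1.4]
width: 38.6
```

```bash
python3 -c "
from h import *
tcp(543.5,-248.3,72,2)"
```

```text
t 43.55 pos [ 543.1 -250.2   79.7] err [ 0.4  1.9 -7.7] w 38.6 F [ 0.1 -0.6 -1.4] down [0.965 0.262 0.012] q6 0.4 d [7.6 1.5 1.9] per [3.8 0.7 1. ] horiz [ 0.1 -0.6  1.8]
```

>>> {"name": "apply_moves", "arguments": {"targets": [[[5,1,2],0,34],[[2,0.5,0],0,34],[[0,0,0],0,34]]}}

```text
clock: 43.92
eef_pos: [543.8, -247.7, 72.3]
tool_rot: [-1.617, 1.304, 0.072]
force: [1.0, -0.2, -1.9]
width: 39.0
```

>>> {"name": "apply_moves", "arguments": {"targets": [[[2,0.5,0],0,34],[[0,0,0],0,34]]}}

```text
clock: 44.18
eef_pos: [544.0, -247.9, 70.4]
tool_rot: [-1.617, 1.304, 0.072]
force: [-0.2, -0.1, -0.9]
width: 38.8
```

>>> {"name": "apply_moves", "arguments": {"targets": [[[1.5,0.5,0],0,34],[[0,0,0],0,34]]}}

```text
clock: 44.42
eef_pos: [544.5, -247.9, 69.5]
tool_rot: [-1.62, 1.302, 0.069]
force: [-1.2, -0.4, -0.5]
width: 38.7
```

>>> {"name": "apply_moves", "arguments": {"targets": [[[1.5,0.5,0],0,34],[[0,0,0],0,34]]}}

```text
clock: 44.68
eef_pos: [545.2, -247.9, 69.6]
tool_rot: [-1.625, 1.3, 0.065]
force: [0.6, -0.5, -1.2]
width: 39.1
```

>>> {"name": "apply_moves", "arguments": {"targets": [[[0,0,0],0,44],[[0,0,0],0,48],[[0,0,0],0,54],[[0,0,0],0,54],[[0,0,0],0,54]]}}

```text
clock: 45.3
eef_pos: [545.9, -248.0, 69.5]
tool_rot: [-1.624, 1.299, 0.066]
force: [0.6, 0.9, 0.1]
width: 54.1
```

```bash
python3 -c "
from h import *
tcp(543.5,-248.3,170,3)
im,d=eyes.get_image('wrist');cv2.imwrite('pics/w12.png',im)"
```

```text
t 45.3 pos [ 545.9 -248.    69.5] err [ -2.4  -0.3 100.5] w 54.1 F [0.6 0.9 0.1] down [0.963 0.268 0.014] q6 0.36 d [-97.5 -24.6  -1.4] per [-32.5  -8.2  -0.5] horiz [-0.7  2.4 -0. ]
```

View pics/w12.png

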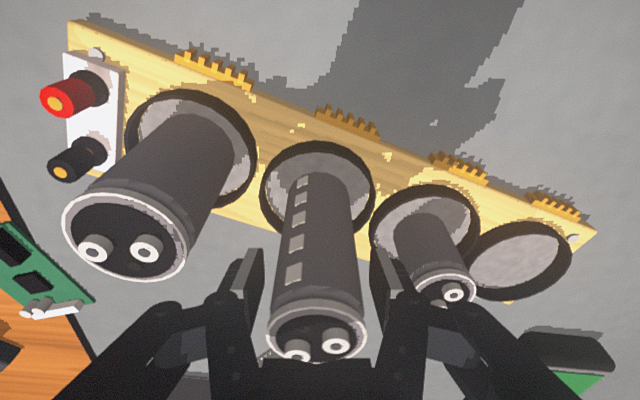

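Can B stands in nest 2 with the fingers clear on both sides. Rising straight up.

>>> {"name": "apply_moves", "arguments": {"targets": [[[-15,-4,0],0,54],[[-20,-5,0],0,54],[[0,0,0],0,54]]}}

```text
clock: 45.72
eef_pos: [544.9, -247.3, 105.9]
tool_rot: [-1.622, 1.3, 0.068]
force: [0.5, 0.2, 0.0]
width: 54.2
```

```bash
python3 -c "
from h import *
tcp(545.9,-248,190,3)"
```

```text
t 45.73 pos [ 544.9 -247.3  105.9] err [ 1.  -0.7 84.1] w 54.2 F [0.5 0.2 0. ] down [0.964 0.267 0.014] q6 0.45 d [-80.8 -23.3  -1.9] per [-26.9  -7.8  -0.6] horiz [ 0.2 -0.9 -0.8]
```

>>> {"name": "apply_moves", "arguments": {"targets": [[[-27,-8,0],0,54],[[-27,-8,0],0,54],[[-27,-8,0],0,54],[[0,0,0],0,75]]}}

```text
clock: 46.22
eef_pos: [544.7, -246.3, 188.9]
tool_rot: [-1.616, 1.305, 0.072]
force: [0.2, 0.2, -1.0]
width: 70.9
```

```bash
python3 -c "
from h import *
gp(*CAN['a'],170,10)"
```

```text
t 46.23 pos [ 544.7 -246.3  188.9] err world [-111.7  459.9  -18.9] jaw 1.687 square 1.643 w 70.9 F [ 0.2  0.2 -1. ] tilt [ 0.262  0.019 -0.965] down= [0.965 0.263 0.012] q [1.05, 0.68, -0.93, 1.92, 0.77, 0.64, 1.4]
  d [ -2.4  59.2 469.9] horizontal only [-20.6  54.2 469.7] per row [-0.2  5.9 47. ]
```

Run:
```python
from sim import *
q=np.array(status.read_state()['qpos'])
for X in [(433,213,190),(433,213,120),(433,213,80),(433,213,60),(433,213,50)]:
    q=move(q,np.array(X)-fk2(q,P)[0],20);print(X,q.round(2).tolist())
```

```text
(433, 213, 190) [-0.12, 0.41, -0.66, 2.27, 0.97, 0.5, 0.12]
(433, 213, 120) [-0.27, 0.55, -0.46, 2.32, 1.38, 0.39, -0.28]
(433, 213, 80) [-0.28, 0.65, -0.45, 2.34, 1.69, 0.4, -0.58]
(433, 213, 60) [-0.26, 0.7, -0.48, 2.35, 1.81, 0.45, -0.7]
(433, 213, 50) [-0.25, 0.73, -0.5, 2.36, 1.86, 0.47, -0.74]
```

>>> {"name": "apply_moves", "arguments": {"targets": [[[0,6,46],0,82],[[0,6,46],0,82],[[0,6,46],0,82],[[0,6,46],0,82],[[0,6,46],0,82],[[0,6,46],0,82],[[0,6,46],0,82],[[0,6,46],0,82],[[0,5,40],0,82],[[0,0,0],0,82]]}}

```text
clock: 47.48
eef_pos: [439.1, 162.0, 159.3]
tool_rot: [-1.594, 1.32, 0.088]
force: [0.6, 0.0, -0.2]
width: 82.3
```

```bash
python3 -c "
from h import *
gp(*CAN['a'],150,3)"
```

```text
t 47.48 pos [439.1 162.  159.3] err world [-6.4 51.7 -9.3] jaw 1.681 square 1.659 w 82.3 F [ 0.6  0.  -0.2] tilt [ 0.247  0.022 -0.969] down= [0.969 0.248 0.006] q [-0.06, 0.47, -0.59, 2.29, 1.06, 0.42, 0.14]
  d [ 8.6  2.9 52.2] horizontal only [-0.5  0.6 52.1] per row [ 2.9  1.  17.4]
```

>>> {"name": "apply_moves", "arguments": {"targets": [[[0,2,26],0,82],[[5,2,25],0,82],[[0,0,0],0,82]]}}

```text
clock: 47.85
eef_pos: [429.7, 209.1, 150.0]
tool_rot: [-1.614, 1.325, 0.065]
force: [-0.8, -0.7, 0.1]
width: 82.2
```

```bash
python3 -c "
from h import *
gp(*CAN['a'],100,3)
im,d=eyes.get_image('wrist');cv2.imwrite('pics/w13.png',im)"
```

```text
t 47.85 pos [429.7 209.1 150. ] err world [  2.9   4.5 -50. ] jaw 1.678 square 1.636 w 82.2 F [-0.8 -0.7  0.1] tilt [ 0.243  0.016 -0.97 ] down= [0.97  0.243 0.011] q [-0.19, 0.5, -0.58, 2.26, 1.08, 0.47, 0.02]
  d [49.2  8.9  4.7] horizontal only [ 0.8 -3.2  4.1] per row [16.4  3.   1.6]
```

View pics/w13.png

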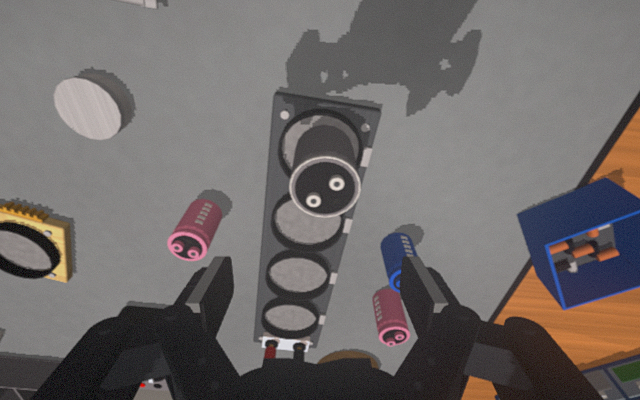

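Can A (px 325,185) is almost on the finger midline. Descending in short steps.

>>> {"name": "apply_moves", "arguments": {"targets": [[[16,3,4],0,82],[[18,4,1],0,82],[[16,4,0],0,82],[[0,0,0],0,82]]}}

```text
clock: 48.4
eef_pos: [432.1, 202.3, 96.5]
tool_rot: [-1.652, 1.327, 0.016]
force: [-0.0, 0.4, -0.3]
width: 82.0
```

```bash
python3 -c "
from h import *
gp(*CAN['a'],50,3)"
```

```text
t 48.4 pos [432.1 202.3  96.5] err world [  0.5  11.  -46.5] jaw 1.665 square 1.586 w 82.0 F [-0.   0.4 -0.3] tilt [ 0.241  0.004 -0.97 ] down= [0.97 0.24 0.02] q [-0.3, 0.6, -0.42, 2.3, 1.4, 0.38, -0.3]
  d [45.3  9.7 11.8] horizontal only [ 0.2 -1.5 10.9] per row [15.1  3.2  3.9]
```

>>> {"name": "apply_moves", "arguments": {"targets": [[[3,0,11],0,82],[[0,0,0],0,82]]}}

```text
clock: 48.65
eef_pos: [432.5, 212.7, 94.0]
tool_rot: [-1.652, 1.326, 0.013]
force: [-0.1, 0.3, -0.3]
width: 82.3
```

>>> {"name": "apply_moves", "arguments": {"targets": [[[11,3,2],0,82],[[11,3,2],0,82],[[0,0,0],0,82]]}}

```text
clock: 49.02
eef_pos: [433.0, 216.7, 72.3]
tool_rot: [-1.646, 1.323, 0.019]
force: [-0.1, -0.5, 0.0]
width: 82.2
```

```bash
python3 -c "
from h import *
gp(*CAN['a'],50,2)"
```

```text
t 49.02 pos [433.  216.7  72.3] err world [ -0.4  -3.4 -22.3] jaw 1.662 square 1.589 w 82.2 F [-0.1 -0.5  0. ] tilt [ 0.245  0.005 -0.969] down= [0.969 0.244 0.018] q [-0.35, 0.66, -0.4, 2.3, 1.55, 0.38, -0.49]
  d [21.6  6.1 -2.9] horizontal only [-0.1  0.7 -3.3] per row [10.8  3.1 -1.5]
```

>>> {"name": "apply_moves", "arguments": {"targets": [[[11,3,-3],0,82],[[10,3,0],0,82],[[0,0,0],0,82]]}}

```text
clock: 49.4
eef_pos: [434.0, 213.4, 52.3]
tool_rot: [-1.642, 1.32, 0.022]
force: [0.1, 0.4, 0.1]
width: 81.9
```

```bash
python3 -c "
from h import *
gp(*CAN['a'],50,2)"
```

```text
t 49.4 pos [434.  213.4  52.3] err world [-1.4 -0.1 -2.3] jaw 1.662 square 1.593 w 81.9 F [0.1 0.4 0.1] tilt [ 0.249  0.005 -0.969] down= [0.969 0.248 0.018] q [-0.34, 0.71, -0.41, 2.31, 1.71, 0.41, -0.64]
  d [1.9 1.9 0.1] horizontal only [-0.3  1.3  0. ] per row [0.9 0.9 0. ]
```

>>> {"name": "apply_moves", "arguments": {"targets": [[[3,2,0],0,44],[[0,0,0],0,44],[[0,0,0],0,44],[[0,0,0],0,44],[[0,0,0],0,44],[[0,0,0],0,44]]}}

```text
clock: 50.15
eef_pos: [433.2, 213.6, 50.4]
tool_rot: [-1.638, 1.318, 0.025]
force: [0.9, -0.3, -1.7]
width: 49.3
```

```bash
python3 -c "
from h import *
gp(*CAN['a'],50,2)"
```

```text
t 50.15 pos [433.2 213.6  50.4] err world [-0.5 -0.2 -0.4] jaw 1.662 square 1.596 w 49.3 F [ 0.9 -0.3 -1.7] tilt [ 0.25   0.006 -0.968] down= [0.968 0.25  0.017] q [-0.33, 0.72, -0.41, 2.32, 1.73, 0.41, -0.66]
  d [ 0.3  0.6 -0.2] horizontal only [-0.1  0.5 -0.2] per row [ 0.1  0.3 -0.1]
```

>>> {"name": "apply_moves", "arguments": {"targets": [[[-10,-3,0],0,44],[[-20,-5,0],0,44],[[-30,-8,0],0,44],[[-30,-8,0],0,44]]}}

```text
clock: 50.65
eef_pos: [432.0, 214.0, 143.2]
tool_rot: [-1.654, 1.324, 0.011]
force: [-0.3, -0.5, -1.9]
width: 49.7
```

```bash
python3 -c "
from h import *
tcp(584.2,-98.2,150,9)"
```

```text
t 50.65 pos [432.  214.  143.2] err [ 152.2 -312.2    6.8] w 49.7 F [-0.3 -0.5 -1.9] down [0.97  0.243 0.02 ] q6 0.43 d [  29.7 -119.3 -324.9] per [  3.3 -13.3 -36.1] horiz [  36.3 -117.6 -324.8]
```

>>> {"name": "apply_moves", "arguments": {"targets": [[[2,-13,-36],0,44],[[3,-13,-36],0,44],[[3,-13,-36],0,44],[[3,-13,-36],0,44],[[3,-13,-36],0,44],[[3,-13,-36],0,44],[[3,-13,-36],0,44],[[3,-13,-36],0,44],[[0,0,0],0,44]]}}

```text
clock: 51.78
eef_pos: [567.8, -71.5, 153.4]
tool_rot: [-1.651, 1.324, 0.015]
force: [-0.1, 0.4, -3.0]
width: 49.6
```

```bash
python3 -c "
from h import *
tcp(584.2,-98.2,140,1)"
```

```text
t 51.77 pos [567.8 -71.5 153.4] err [ 16.4 -26.7 -13.4] w 49.6 F [-0.1  0.4 -3. ] down [0.97  0.243 0.02 ] q6 0.48 d [ 16.9 -10.  -27.8] per [ 16.9 -10.  -27.8] horiz [  3.9 -13.3 -28.1]
```

>>> {"name": "apply_moves", "arguments": {"targets": [[[5,-12,-28],0,44],[[12,2,0],0,44],[[0,0,0],0,44]]}}

```text
clock: 52.15
eef_pos: [582.5, -97.4, 138.5]
tool_rot: [-1.648, 1.328, 0.02]
force: [0.6, 0.9, -2.5]
width: 49.7
```

```bash
python3 -c "
from h import *
tcp(584.2,-98.2,90,3)
im,d=eyes.get_image('wrist');cv2.imwrite('pics/w14.png',im)"
```

```text
t 52.15 pos [582.5 -97.4 138.5] err [  1.7  -0.8 -48.5] w 49.7 F [ 0.6  0.9 -2.5] down [0.971 0.24  0.019] q6 0.49 d [47.5 10.1 -0.1] per [15.8  3.4 -0. ] horiz [ 0.4 -1.6 -1. ]
```

View pics/w14.png

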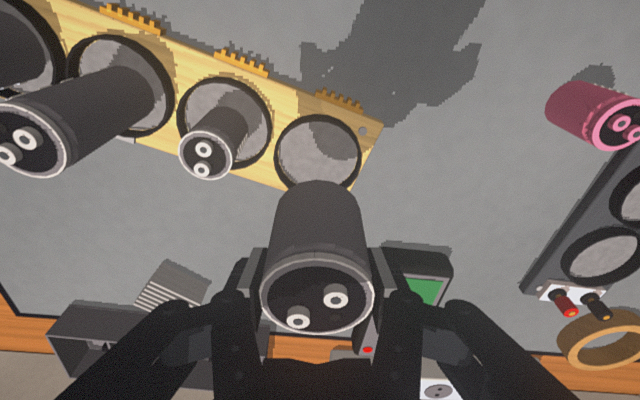

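Can A is over nest 4 (px 318,152), next to can D. Lowering.

>>> {"name": "apply_moves", "arguments": {"targets": [[[13,3,-1],0,44],[[14,4,0],0,44],[[14,4,0],0,44],[[0,0,0],0,44]]}}

```text
clock: 52.7
eef_pos: [581.4, -96.4, 94.6]
tool_rot: [-1.649, 1.327, 0.024]
force: [0.6, -0.1, -2.4]
width: 49.5
```

```bash
python3 -c "
from h import *
tcp(584.2,-98.2,65,3)"
```

```text
t 52.7 pos [581.4 -96.4  94.6] err [  2.8  -1.8 -29.6] w 49.5 F [ 0.6 -0.1 -2.4] down [0.971 0.24  0.019] q6 0.38 d [29.4  4.6 -1.5] per [ 9.8  1.5 -0.5] horiz [ 0.7 -2.6 -2.1]
```

>>> {"name": "apply_moves", "arguments": {"targets": [[[10,1,-2],0,44],[[10,2,0],0,44],[[9,2,0],0,44],[[0,0,0],0,44]]}}

```text
clock: 53.2
eef_pos: [584.4, -98.2, 64.0]
tool_rot: [-1.649, 1.326, 0.025]
force: [0.5, 0.8, -2.1]
width: 49.5
```

```bash
python3 -c "
from h import *
tcp(584.2,-98.2,52,3)"
```

```text
t 53.2 pos [584.4 -98.2  64. ] err [ -0.2   0.  -12. ] w 49.5 F [ 0.5  0.8 -2.1] down [0.97  0.241 0.019] q6 0.31 d [11.5  3.1  0.3] per [3.8 1.  0.1] horiz [-0.1  0.2  0. ]
```

>>> {"name": "apply_moves", "arguments": {"targets": [[[5,1,0],0,44],[[4,1,0],0,44],[[2,0.5,0],0,44],[[0,0,0],0,44]]}}

```text
clock: 53.7
eef_pos: [585.2, -98.4, 52.3]
tool_rot: [-1.648, 1.325, 0.026]
force: [0.7, 0.8, -1.1]
width: 49.8
```

```bash
python3 -c "
from h import *
tcp(584.2,-98.2,50.4,3)"
```

```text
t 53.7 pos [585.2 -98.4  52.3] err [-1.   0.2 -1.9] w 49.8 F [ 0.7  0.8 -1.1] down [0.97  0.242 0.019] q6 0.28 d [1.6 1.4 0.3] per [0.5 0.5 0.1] horiz [-0.2  0.9  0.3]
```

>>> {"name": "apply_moves", "arguments": {"targets": [[[1.5,0.5,0],0,44],[[0,0,0],0,44]]}}

```text
clock: 53.95
eef_pos: [585.2, -98.5, 50.9]
tool_rot: [-1.648, 1.325, 0.026]
force: [0.5, -0.2, -1.8]
width: 49.3
```

>>> {"name": "apply_moves", "arguments": {"targets": [[[1.2,0.3,0],0,44],[[0,0,0],0,44]]}}

```text
clock: 54.2
eef_pos: [585.6, -98.5, 50.5]
tool_rot: [-1.65, 1.323, 0.025]
force: [-0.2, -0.4, -1.5]
width: 49.2
```

At the pick height, so it's on the floor. One more small step, then a narrow release.

>>> {"name": "apply_moves", "arguments": {"targets": [[[1,0.3,0],0,44],[[0,0,0],0,54],[[0,0,0],0,58],[[0,0,0],0,64],[[0,0,0],0,64],[[0,0,0],0,64]]}}

```text
clock: 54.95
eef_pos: [586.6, -98.4, 50.5]
tool_rot: [-1.65, 1.321, 0.024]
force: [0.0, 0.4, -0.1]
width: 64.2
```

```bash
python3 -c "
from h import *
tcp(585.6,-98.5,150,4)
im,d=eyes.get_image('wrist');cv2.imwrite('pics/w15.png',im)"
```

```text
t 54.95 pos [586.6 -98.4  50.5] err [-1.  -0.1 99.5] w 64.2 F [ 0.   0.4 -0.1] down [0.969 0.247 0.02 ] q6 0.27 d [-96.7 -23.6  -1.9] per [-24.2  -5.9  -0.5] horiz [-0.2  1.   0. ]
```

View pics/w15.png

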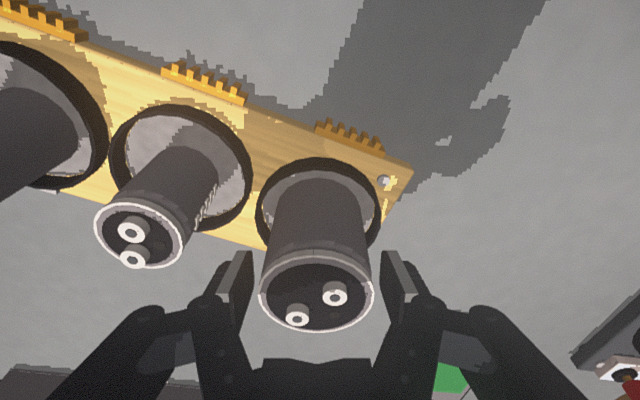

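>>> {"name": "apply_moves", "arguments": {"targets": [[[-12,-3,0],0,64],[[-20,-5,0],0,64],[[-25,-6,0],0,64],[[-30,-8,0],0,64],[[-40,-10,0],0,64],[[0,0,0],0,64]]}}

```text
clock: 55.75
eef_pos: [585.4, -95.5, 184.3]
tool_rot: [-1.649, 1.324, 0.026]
force: [0.2, 0.1, -0.5]
width: 64.3
```

>>> {"name": "apply_moves", "arguments": {"targets": [[[-10,10,50],0,64],[[-10,0,50],0,64],[[-10,0,50],0,64],[[0,0,50],0,64],[[0,0,50],0,64],[[0,0,0],0,64]]}}

```text
clock: 56.5
eef_pos: [540.6, 156.0, 201.7]
tool_rot: [-1.652, 1.329, 0.018]
force: [0.0, -0.5, -0.6]
width: 63.7
```

Run:
```python
from h import *
log('end')
im,D=eyes.get_image('top');cv2.imwrite('pics/top9.png',im);p=eyes.camera_params('top')
cv2.imwrite('pics/top9c.png',cv2.resize(im[130:270,200:480],None,fx=2.8,fy=2.8,interpolation=2))
im2,_=eyes.get_image('scene');cv2.imwrite('pics/s9.png',cv2.resize(im2[80:240,190:340],None,fx=3.7,fy=3.7,interpolation=2))
C=cloud(p,D);z=C[...,2]
for nm,h,dia in (('c',98,46),('b',116,40),('d',72,36),('a',80,51)):
    u,v=map(int,np.round(proj(p,np.array([*NEST[nm],h]))))
    g=np.zeros_like(z,np.uint8);g[v-15:v+16,u-16:u+17]=(abs(z[v-15:v+16,u-16:u+17]-h-1)<9)
    n,l,st,ce=cv2.connectedComponentsWithStats(g)
    if n<2: print(nm,'none');continue
    i=1+st[1:,4].argmax();c=max(cv2.findContours((l==i).astype(np.uint8),0,1)[0],key=cv2.contourArea)
    e=cv2.fitEllipse(c);X=ray(p,*e[0],h);print(nm,X.round(1),"off nest",(X[:2]-NEST[nm]).round(1),"dia",np.round((np.array(e[1])+1)*(1100-h)/p["fx"],1),dia,"z med",np.median(z[l==i]).round(1))
```

```text
end 56.5 q [0.1123, 0.5335, -0.7198, 2.0043, 0.8048, 0.6511, 0.5352] qd [0.04, 0.01, 0.07, 0.03, 0.02, 0.04, -0.01] p [540.6, 156.0, 201.7] tilt [0.2392, 0.0042]
c [ 515.7 -324.1   98. ] off nest [-0.4 -0.3] dia [44.9 46.4] 46 z med 97.9
b [ 540.2 -248.2  116. ] off nest [3.4 0.4] dia [38.4 39.8] 40 z med 116.0
d [ 560.6 -174.9   72. ] off nest [ 3.1 -1.5] dia [35.1 35.4] 36 z med 72.3
a [579.1 -99.2  80. ] off nest [ 0.9 -1. ] dia [49.5 49.9] 51 z med 79.8
```

View pics/top9c.png

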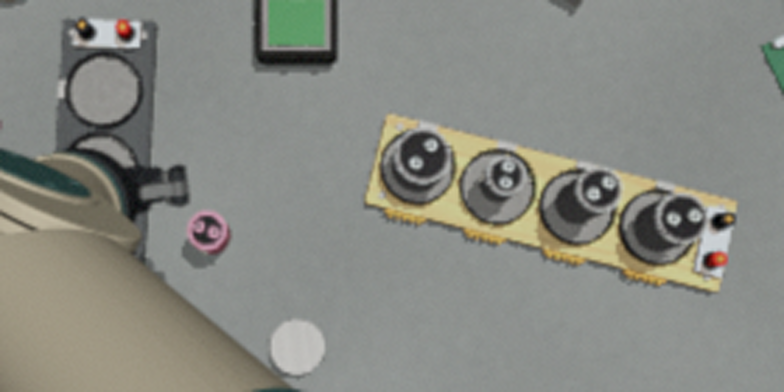

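View pics/s9.png

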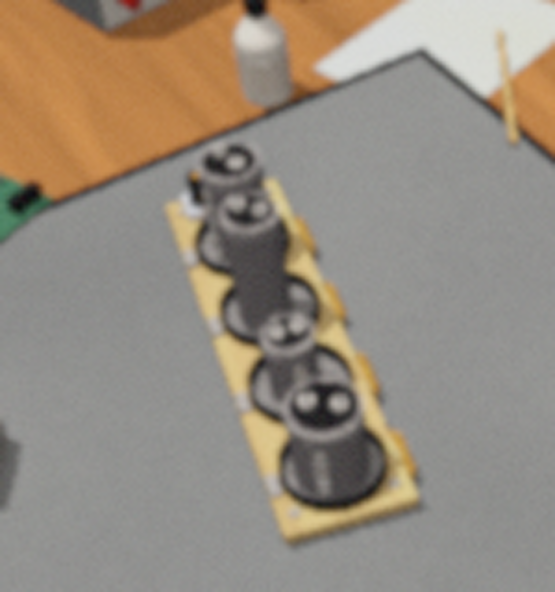

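From the posts, the reform rack holds C, B, D, A, each centred within 4 mm. The tops are at 97.9, 116.0, 72.3 and 79.8 mm, which means all four stand flat on the nest floors. The gripper is clear, so I'm handing in.

```bash
python3 -c "
from h import *
print(ctrl.finish_job())"
```

```text
the job is handed in; nothing more can be done
None
```

All four cans are now in the re-forming rack in their original order from the binding posts: C, B, D, A. I handed the job in at about 56.6 s of the 115 s allowed.

**Last checks:** In the top view each can sits within 4 mm of its nest centre. The can tops measured 97.9, 116.0, 72.3 and 79.8 mm above the bench, against expected heights of 98, 116, 72 and 80 mm. That means all four stand upright and flat on the nest floors. The scene view agrees, the gripper was clear of everything, and I did not handle the pink and blue look-alikes.

**What disagreed or went wrong:**
- **Tool tilt:** The tool axis built up about 14° of tilt, mainly when the tool was rolled, and I could not undo it. For D, B and A I kept the jaws at right angles to the tilt and did not roll between pick and place, so those cans stayed upright. C was set down about 2° off upright and settled flat when released.
- **Placing order:** I set them down as C, D, B, A rather than in row order, so the gripper always had clearance.
- **Camera offset:** The wrist camera was off by about 7 mm sideways from the other two views, so I relied on the top and scene cameras.
- **Drift:** Fast straight descents drifted sideways by up to 18 mm, without contact. I corrected this before each grip and placement.

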